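# Set out a figure's turned parts for glue-up

### The job

Set out the five loose turned parts of one wooden figure for gluing, all upright: the plinth in the middle of the square cork pad with the legs centred on top of it, and the trunk in the middle of the round cork pad with the head centred on top of it. Stand the hat, brim down, on the table midway between the two pads and in line with them. Leave the glue jar and the sanding block where they are, let go of everything, and leave it all standing still.

Things in the scene. Friction and masses are not known exactly. Their poses are not given: they have to be found in the camera images.
- plinth_c (a point): Plain turned wood, loose, standing upright on the table at the start; z up. The point is on its axis, half-way up. Plinth: the low, broad disc, 58 mm diameter and 22 mm high, rim straight for the lower 16 mm, then sloping in to a flat top of 50 mm diameter.
- legs_c (a point): Plain turned wood, loose, standing upright on the table at the start; z up. The point is on its axis, half-way up. Legs: 62 mm high, oblong seen from above; a foot block 36 x 46 x 10 mm, on it two upright round legs 20 mm thick side by side, and on top of them a hip block 30 x 46 mm, 22 mm thick (from 40 to 62 mm up), with a flat top. Its own y axis runs along the 46 mm side, x across the 30 mm side.
- trunk_c (a point): Plain turned wood, loose, standing upright on the table at the start; z up. The point is on its axis, half-way up. Trunk: the solid vase shape, 62 mm high; foot 44 mm diameter, waist 36 mm with a dark groove at 20 mm up, widening to shoulders of 50 mm at 50 mm up, then a flat top of 44 mm diameter with a dark dot in its middle. It is the one standing loose on the table, not those in the grey tray at the side.
- head_c (a point): Plain turned wood, loose, standing upright on the table at the start; z up. The point is on its axis, half-way up. Head: the small ball-like piece, 40 mm high, sides straight and 42 mm in diameter from 10 to 26 mm up, flat underside of 32 mm diameter, domed top; dark groove near its lower end.
- hat_c (a point): Plain turned wood, loose, standing upright on the table at the start; z up. The point is on its axis, half-way up. Hat: 48 mm high; a thin brim disc at the bottom, 64 mm diameter and 6 mm thick, with a crown above it that widens from 32 mm diameter at the brim to 36 mm at the flat top.
- square_pad: Square cork pad, 100 x 100 x 6 mm, fixed to the table. Origin at the centre of its underside, on the table; its top is 6 mm above. Its own x axis runs along the line through the centres of both pads (towards or away from the round pad), z up.
- round_pad: Round cork pad, 100 mm diameter, 6 mm thick, fixed to the table. Origin at the centre of its underside, on the table. Its centre is 200 to 240 mm from that of the square pad; either pad may be the left one.
- glue_jar_c (a point): Closed glue jar, 56 mm diameter, 65 mm high, loose; the point is its centre, half-way up. To be left alone.
- sanding_block_c (a point): Cork sanding block, 50 x 85 mm, 31 mm high, loose; the point is its centre, half-way up. To be left alone.
There are look-alikes about, which are no part of the job. What is shaped like the part that bears head_c but red is not meant.

How it is judged:
At the end, for the whole second after the job is handed in: Plinth within 12 mm of the square pad's centre, trunk within 12 mm of the round pad's; legs on plinth, head on trunk, axes within 10 mm; hat on the table within 15 mm of the pads' line, 80 to 165 mm from each centre; heights to 4 mm, tilt under 0.12 rad; released, at rest (horizontal distance between plinth_c and square_pad below 0.012 m and horizontal distance between legs_c and plinth_c below 0.01 m and horizontal distance between trunk_c and round_pad below 0.012 m and horizontal distance between head_c and trunk_c below 0.01 m and height (world z) of plinth_c between 0.013 and 0.021 m and angle between each of plinth_c, legs_c, trunk_c, head_c, hat_c's own z axis and vertical below 0.12 rad and height (world z) of legs_c between 0.055 and 0.063 m and height (world z) of trunk_c between 0.033 and 0.041 m and height (world z) of head_c between 0.084 and 0.092 m and height (world z) of hat_c between 0.02 and 0.028 m and y of hat_c in the frame of square_pad between -0.015 and 0.015 m and horizontal distance between hat_c and square_pad between 0.08 and 0.165 m and horizontal distance between hat_c and round_pad between 0.08 and 0.165 m and linear speed of each of plinth, legs, trunk, head, hat below 0.01 m/s); the robot touches nothing.
It fails at once if the glue jar is shifted by more than 20 mm (distance of glue_jar_c from where it was at the start of the episode above 0.02 m).
It fails at once if the sanding block is shifted by more than 20 mm (distance of sanding_block_c from where it was at the start of the episode above 0.02 m).
It also fails if it takes over 128 s, if anything falls off the work surface, if the arm or the gripper's body presses on something with over 40 N, if the wrist force passes 120 N, or if a joint passes its speed limit or range.

### The arm

A 7-joint arm with a two-finger parallel gripper is mounted at the origin on the work surface. World frame = base frame: x ahead of the robot, y to its left, z up, the work surface at z = 0. Lengths are in m, angles in rad, forces in N, time in s.
With the tool pointing down it reaches from about 0.4 to 0.75 m from the base axis. Payload 19.5 kg.
Tool frame: the origin (TCP) lies between the finger pads; the fingertips stand 19 mm ahead of it and the grasp point (between the pads) is the TCP; z points along the fingers, y is the direction in which the jaws open and shut (so a half turn about z gives the same grasp; the last joint's range is limited). The gripper opens to 85 mm and grips with 20 to 120 N. Pads are 22 mm wide; open, the fingers measure 114 mm over their backs; the gripper's body (76 mm by 85 mm) begins 54 mm behind the grasp point. The pads swing forward as they close: fully open they stand 13 mm farther back than shut.
Start: joints at [1.23, 0.707, -0.028, 1.485, 0.022, 0.951, -0.075], TCP at [0.169, -0.549, 0.25] pointing down, gripper open.
Joint ranges: [-2.71, 2.71], [-0.32, 2.16], [-1.57, 1.52], [0, 2.45], [-1.46, 4.6], [0, 2.02], [-2.83, 2.83]. Speed limits (rad/s): [1.89, 1.89, 2.57, 2.57, 3.01, 3.01, 3.01].

### API

Orientations are given as a unit quaternion [w, x, y, z].
In Python, from station import manip gives the robot as it stands.
- The arm moves only by the shell command python3 -m jog 'ROWS' [FORCE]. ROWS is JSON, a list of rows, each a list of 3 entries, a list of its own where there are three numbers: the shift along the tool's x, y, z in m, then the turn, a rotation vector about the tool's x, y, z in degrees, then the closure in counts, from 0 (fully open) to 255 (shut). In form: [[[dx, dy, dz], [ax, ay, az], gripper], ...]. A call has 1 to 8 rows; each row shifts and turns the commanded pose from where the row before left it, along the tool's axes as they then stand; what a row does not reach is not made up. A row lasts 1/12 s, in which the tool goes at most 41.7 mm and 7.16 degrees, less where a joint would pass 70% of its speed; a pose out of reach is approached as far as the arm can. A call is refused whole if a number of a shift passes 0.0417 or a number of a turn 7.16, either way. A call with a gripper value outside its range is refused whole. The fingers move at their own pace and stop on an object; FORCE is the grip in N (left out, the last holds). Time passes only in rows, so rows that do not move let the fingers close. It gives the time, the measured TCP pose, the force and the opening at its end, in the units of the state.
- manip.state(): the state, without advancing time (a new reading comes with each control period).
- manip.grab_frame(name): name is "scene" or "top" or "wrist"; returns a dict with "img" (480x640x3 uint8, blue, green, red), "vertical_fov" (degrees; the focal length in pixels is half the picture's height over the tangent of half this angle, whatever the lens; pixels are square), "cx", "cy" (the principal point, pixels), "R" (3x3) and "t" (3): a world point X has camera coordinates R X + t; the wrist camera has in their place "hand_eye" (4x4, takes a point from camera to tool coordinates, whose origin is the TCP and whose axes are the flange's). Camera axes: x right, y down, z forward; pixel columns grow to the right and rows downward; lengths in m; the calibration is good to about 2 mm. The wrist camera is an equidistant fisheye: a pixel r from the principal point sees the ray r / f radians off the axis. A picture is of the moment at which its call begins: read the wrist's pose just before it. There is no depth.
- manip.sign_off(): hands the job in, once; it reports no verdict.
The state is a dict: "clock": time; "joints": joint angles; "dq": joint speeds; "effort": joint torques, N m; "eef_pos": TCP position; "eef_rot": TCP orientation; "ft_force": force on the tool from outside, world axes, zero at the start; "torque": the same for the moment, N m; "gripper_width": finger opening in m.
Only numpy, scipy, OpenCV 4.12 (cv2) and the standard library are available. Lean on these libraries where they do the work, as an engineer would, in place of code of your own. Each camera call takes 0.05 s, during which the arm holds its last target.

## Working session

There is one attempt and no reset: what is moved stays moved. The work goes in short steps, Python scripts to look and compute and a shell command to move; the robot and the scene stay as the last step left them, time stands still between calls to the robot, and variables do not carry over. Pictures are saved under pics/ and viewed, and the job is handed in when it is done.

```bash
mkdir -p pics; ls
python3 - <<'E'
from station import manip
import cv2
s=manip.state(); print({k:(v if not hasattr(v,'tolist') else v) for k,v in s.items()})
for n in ("scene","top","wrist"):
    f=manip.grab_frame(n); cv2.imwrite(f"pics/{n}0.png",f["img"])
    print(n,{k:v for k,v in f.items() if k!="img"})
E
```

```text
pics
{'clock': 0.0, 'joints': array([ 1.23032636,  0.70709525, -0.02760682,  1.48505102,  0.02200806,
        0.95090881, -0.07548531]), 'dq': array([ 1.60355638e-03, -8.61933069e-04,  7.17649205e-04, -5.20452904e-05,
        1.33643198e-03, -3.73992638e-04,  8.94466391e-04]), 'effort': array([-1.73618071e-03, -8.83204436e+01,  1.23466831e+00, -2.36173153e+01,
        1.69845542e-02,  6.30590046e-03,  1.05468189e-04]), 'eef_pos': array([ 0.16916031, -0.54927099,  0.24981975]), 'eef_rot': array([-5.68860238e-04,  9.88861688e-01,  1.48836236e-01, -1.12247814e-04]), 'ft_force': array([-0.2367626 ,  0.75081166, -0.3292068 ]), 'torque': array([ 0.04421781,  0.01113684, -0.0085014 ]), 'gripper_width': 0.08553048106224191}
scene {'vertical_fov': 50.20371432378104, 'cx': 312.7675827898356, 'cy': 247.23200475881552, 'R': array([[ 6.76355133e-01,  7.36575557e-01,  4.26500203e-04],
       [ 6.33413922e-01, -5.81331988e-01, -5.10724899e-01],
       [-3.75939539e-01,  3.45701559e-01, -8.59744087e-01]]), 't': array([-0.34507344, -0.30356975,  1.21879081])}
top {'vertical_fov': 51.628829004110486, 'cx': 323.8832131045108, 'cy': 244.33023279515027, 'R': array([[-0.00133696, -0.99993435, -0.01138031],
       [-0.98749461,  0.00311424, -0.15762203],
       [ 0.15764713,  0.01102726, -0.98743394]]), 't': array([0.00345397, 0.50720817, 0.77723766])}
wrist {'vertical_fov': 65.70646984690485, 'cx': 318.26239419269, 'cy': 236.02787267164533, 'hand_eye': array([[-3.63473423e-04, -9.45587132e-01, -3.25368782e-01,
         8.43373624e-02],
       [ 9.99999903e-01, -4.24954465e-04,  1.17891108e-04,
        -5.45326369e-05],
       [-2.49743231e-04, -3.25368707e-01,  9.45587194e-01,
        -1.24163984e-01],
       [ 0.00000000e+00,  0.00000000e+00,  0.00000000e+00,
         1.00000000e+00]])}
```

View pics/top0.png

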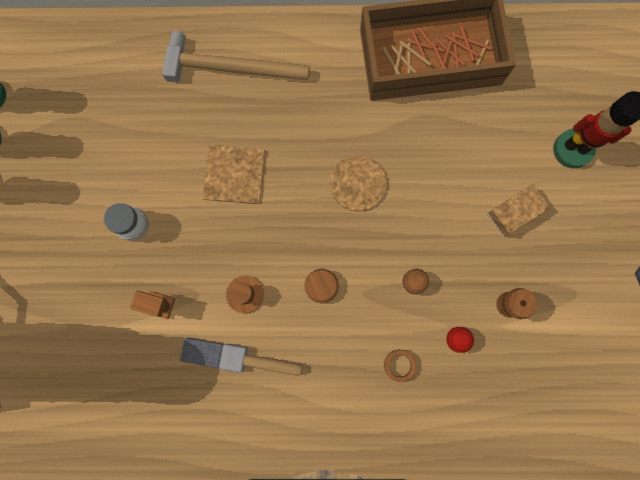

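View pics/scene0.png

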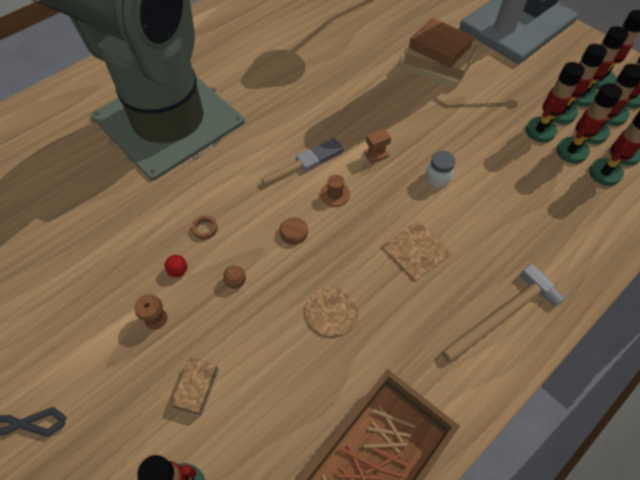

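View pics/wrist0.png

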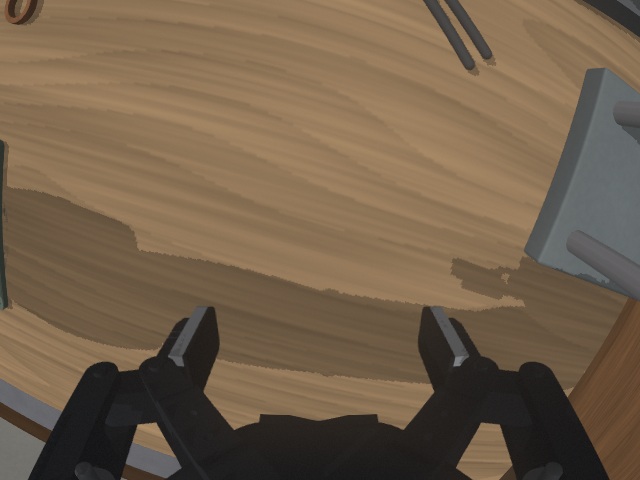

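The top view shows the following:
- Square pad at (235,174) and round pad at (358,184).
- Legs at (152,303), hat at (245,295), plinth at (321,286), plain head at (415,281) and trunk with its dot at (519,303).
- Decoys: the red ball at (460,340) and a ring at (400,365).
- The jar at (126,221) and the sanding block at (520,211).

I'll confirm these in enlarged crops.

Run:
```python
import cv2,numpy as np
im=cv2.imread("pics/top0.png")
a=cv2.resize(im[135:325,100:290],None,fx=4,fy=4,interpolation=cv2.INTER_CUBIC)[:,:]
b=cv2.resize(im[135:325,290:480],None,fx=3,fy=3,interpolation=cv2.INTER_CUBIC)
a=cv2.resize(im[135:325,100:290],None,fx=3,fy=3,interpolation=cv2.INTER_CUBIC)
c=cv2.resize(im[260:360,400:560],None,fx=5,fy=5,interpolation=cv2.INTER_CUBIC)
for n,q in zip("abc",(a,b,c)): cv2.imwrite(f"pics/c_{n}.png",q)
```

```text
(no output)
```

View pics/c_a.png

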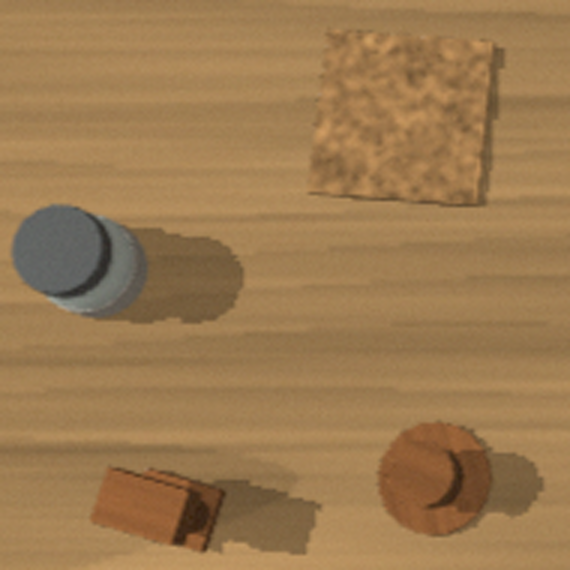

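View pics/c_b.png

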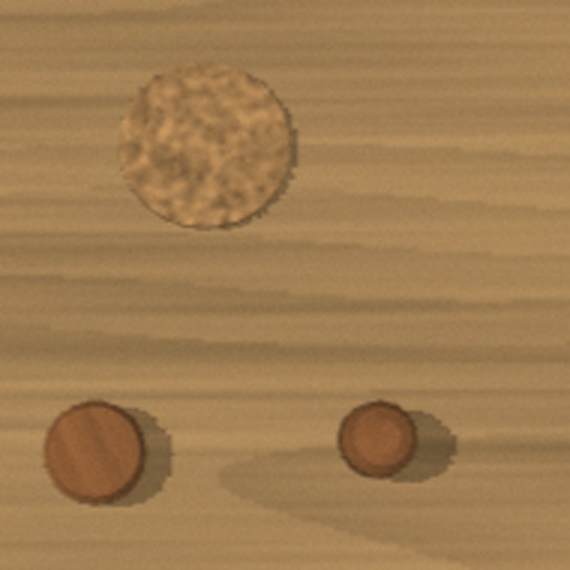

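View pics/c_c.png

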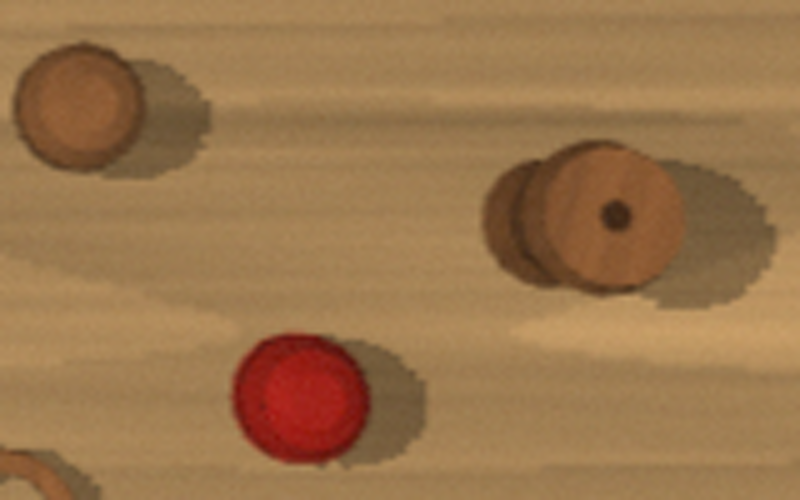

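```bash
cat > h.py <<'E'
import numpy as np, cv2, json
from scipy.spatial.transform import Rotation as Rn
def load(f): 
    return dict(f=f["img"].shape[0]/2/np.tan(np.radians(f["vertical_fov"]/2)),cx=f["cx"],cy=f["cy"],R=np.array(f["R"]),t=np.array(f["t"]))
def ray(c,u,v,z):
    d=c["R"].T@np.array([(u-c["cx"])/c["f"],(v-c["cy"])/c["f"],1]); o=-c["R"].T@c["t"]
    return (o+d*(z-o[2])/d[2])[:2]
def proj(c,X):
    p=c["R"]@np.array(X)+c["t"]; return c["cx"]+c["f"]*p[0]/p[2],c["cy"]+c["f"]*p[1]/p[2]
# wrist
def wr_ray(w,s,u,v,z):
    f=w["img"].shape[0]/2/np.tan(np.radians(w["vertical_fov"]/2)); a=np.array([u-w["cx"],v-w["cy"]]); r=np.hypot(*a); th=r/f
    d=np.append(a/r*np.sin(th),np.cos(th)) if r>0 else np.array([0,0,1.])
    H=np.array(w["hand_eye"]); q=np.array(s["eef_rot"]); T=Rn.from_quat(q[[1,2,3,0]]).as_matrix()
    o=T@H[:3,3]+s["eef_pos"]; d=T@H[:3,:3]@d
    return (o+d*(z-o[2])/d[2])[:2]
def wr_proj(w,s,X):
    f=w["img"].shape[0]/2/np.tan(np.radians(w["vertical_fov"]/2)); H=np.array(w["hand_eye"]); q=np.array(s["eef_rot"]); T=Rn.from_quat(q[[1,2,3,0]]).as_matrix()
    p=H[:3,:3].T@(T.T@(np.array(X)-s["eef_pos"])-H[:3,3]); n=np.hypot(p[0],p[1]); th=np.arctan2(n,p[2])
    return w["cx"]+f*th*p[0]/n, w["cy"]+f*th*p[1]/n
E
python3 - <<'E'
from h import *
from station import manip
import pickle
T=load(manip.grab_frame("top"));S=load(manip.grab_frame("scene")); pickle.dump((T,S),open("cams.pkl","wb"))
P=dict(sq=(234.3,173.7,.006),rd=(358.8,183,.006),hat=(244.7,294,.005),legs=(147.4,302.7,.062),plinth=(321.2,285.5,.012),head=(415.5,281.2,.02),trunk=(523.1,302.9,.062),jar=(120.4,218,.065),block=(520,209,.031),brush=(243,358,.01),red=(460,340,.02),brushtip=(183,345,.01))
im=cv2.imread("pics/scene0.png")
for k,(u,v,z) in P.items():
    x=ray(T,u,v,z); p=proj(S,[*x,z]); print(k,x.round(4),np.hypot(*x).round(3),np.round(p,1)); cv2.circle(im,tuple(int(round(q)) for q in p),2,(255,255,0),-1)
cv2.imwrite("pics/s1.png",cv2.resize(im[120:420,100:500],None,fx=2,fy=2))
c=lambda x,y,z:ray(T,100+x/3-.33,135+y/3-.33,z)
print("legs corners"); L=[c(x,y,.062) for x,y in((112,466),(190,487),(178,543),(92,520))]; print(np.round(L,4))
Q=[c(x,y,.006) for x,y in((328,30),(494,41),(483,204),(310,192))]; print(np.round(Q,4),np.mean(Q,0))
E
```

```text
sq [0.6392 0.1603] 0.659 [415.  249.7]
rd [ 0.6212 -0.0586] 0.624 [329.8 311.8]
hat [0.428  0.1371] 0.449 [333.9 193.8]
legs [0.4112 0.2811] 0.498 [377.6 137.1]
plinth [0.4416 0.0072] 0.442 [292.6 230.5]
head [ 0.4478 -0.15  ] 0.472 [233.1 277. ]
trunk [ 0.4098 -0.3099] 0.514 [145.  306.4]
jar [0.5475 0.3313] 0.64 [441.5 159.9]
block [ 0.5677 -0.3268] 0.655 [193.4 383.4]
brush [0.3223 0.1365] 0.35 [300.8 164.3]
red [ 0.3515 -0.2196] 0.414 [174.  266.1]
brushtip [0.3434 0.2369] 0.417 [340.  146.4]
legs corners
[[0.4313 0.2987]
 [0.4201 0.2568]
 [0.3909 0.2616]
 [0.403  0.3077]]
[[0.6929 0.2069]
 [0.6855 0.1082]
 [0.5866 0.1128]
 [0.5942 0.2139]] [0.63980382 0.16044844]
```

View pics/s1.png

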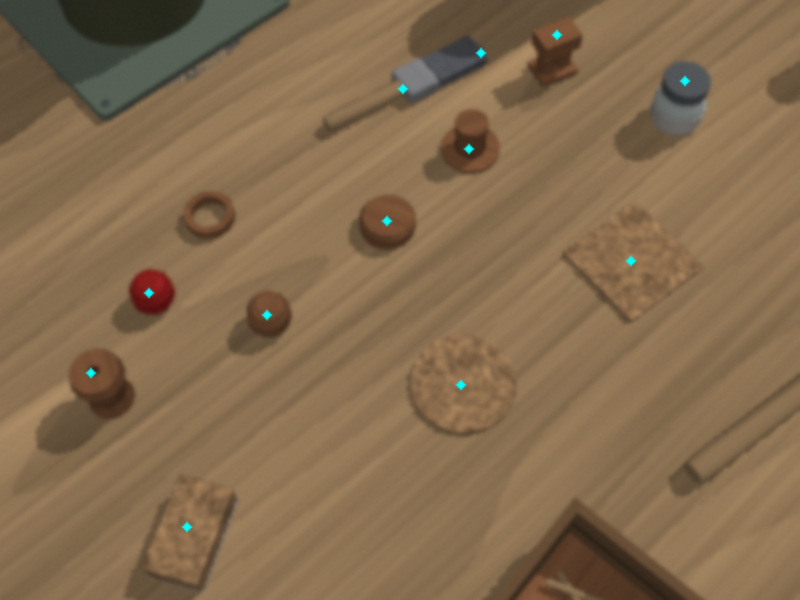

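Everything cross-checks between the two cameras to 2–4 mm, and the pads are 220 mm apart. The trunk is the loose part with the dark dot at (523,303). The head is the plain ball at (415,281), not the red one at (460,340). First I'll turn the tool so the jaws open along world x, then go to the trunk.

```bash
python3 -m jog '[[[0,0,0],[0,0,-7],0],[[0,0,0],[0,0,-7],0],[[0,0,0],[0,0,-7],0],[[0,0,0],[0,0,-7],0],[[0,0,0],[0,0,-7],0],[[0,0,0],[0,0,-7],0],[[0,0,0],[0,0,-7],0],[[0,0,0],[0,0,-7],0]]' 40; python3 -m jog '[[[0,0,0],[0,0,-7],0],[[0,0,0],[0,0,-7],0],[[0,0,0],[0,0,-2.9],0],[[0,0,0],[0,0,0],0]]'
cat > st.py <<'E'
from h import *
from station import manip
s=manip.state(); q=s["eef_rot"]; T=Rn.from_quat(q[[1,2,3,0]]).as_matrix()
print("t",round(s["clock"],2),"pos",s["eef_pos"].round(4),"yaw_y",np.degrees(np.arctan2(T[1,1],T[0,1])).round(2),"tilt",np.degrees(np.arccos(-T[2,2])).round(2),"F",s["ft_force"].round(1),"w",round(s["gripper_width"],4),"j",s["joints"].round(2))
E
python3 st.py
```

```text
clock: 0.92
eef_pos: [0.1692, -0.5495, 0.2502]
eef_rot: [-0.0, 0.801, 0.598, -0.0]
ft_force: [-0.7, -0.1, -0.5]
gripper_width: 0.0854
clock: 1.25
eef_pos: [0.169, -0.5495, 0.2501]
eef_rot: [-0.0, 0.706, 0.708, 0.0]
ft_force: [0.3, -0.3, 0.8]
gripper_width: 0.0856
t 1.25 pos [ 0.169  -0.5495  0.2501] yaw_y 0.16 tilt 0.02 F [ 0.3 -0.3  0.8] w 0.0856 j [ 1.42  0.73 -0.4   1.48  0.32  1.    0.94]
```

```bash
python3 -m jog '[[[0.034,0.0345,0],[0,0,0],0],[[0.034,0.0345,0],[0,0,0],0],[[0.034,0.0345,0],[0,0,0],0],[[0.034,0.0345,0],[0,0,0],0],[[0.034,0.0345,0],[0,0,0],0],[[0.034,0.0345,0],[0,0,0],0],[[0.034,0.0345,0],[0,0,0],0],[[0,0,0],[0,0,0],0]]'
python3 st.py
cat > w.py <<'E'
import sys
from h import *
from station import manip
import pickle
s=manip.state(); w=manip.grab_frame("wrist"); n=sys.argv[1]
cv2.imwrite(f"pics/{n}.png",w["img"]); pickle.dump((w,s),open("w.pkl","wb"))
E
python3 w.py w1
```

```text
clock: 1.92
eef_pos: [0.3827, -0.3384, 0.2507]
eef_rot: [0.0, 0.704, 0.71, 0.002]
ft_force: [0.8, 2.1, 0.2]
gripper_width: 0.0854
t 1.92 pos [ 0.3827 -0.3384  0.2507] yaw_y 0.42 tilt 0.23 F [0.8 2.1 0.2] w 0.0854 j [ 0.87  0.63 -0.37  1.71  0.28  0.86  0.39]
```

View pics/w1.png

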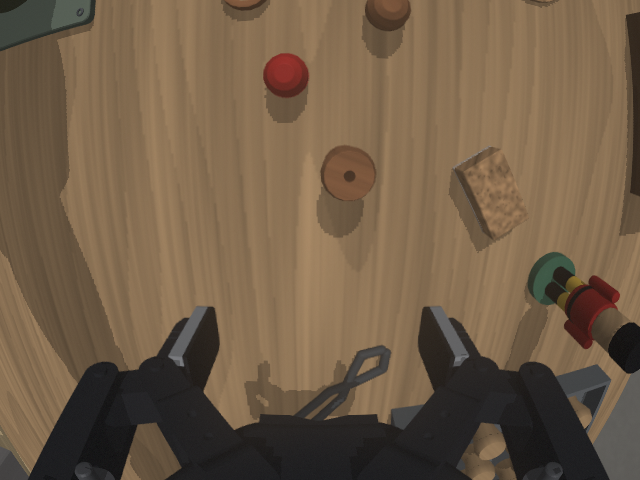

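The wrist view shows the trunk's dark dot at (349,176), the red ball at (286,75), the plain head at (388,8) and the sanding block at (491,194).

```bash
python3 st.py
python3 - <<'E'
from h import *; import pickle
w,s=pickle.load(open("w.pkl","rb")); T,S=pickle.load(open("cams.pkl","rb"))
print(wr_ray(w,s,349,176,.062), "top",ray(T,523.1,302.9,.062),"scene",ray(S,147.2,304.6,.062))
E
```

```text
t 1.97 pos [ 0.3798 -0.3416  0.2505] yaw_y 0.24 tilt 0.09 F [-1.3 -1.5 -0.7] w 0.0853 j [ 0.88  0.63 -0.37  1.71  0.28  0.86  0.39]
[ 0.40966577 -0.30734624] top [ 0.40984639 -0.30989261] scene [ 0.40944171 -0.30508177]
```

```bash
python3 -m jog '[[[0.034,0.03,0.02],[0,0,0],0],[[0,0,0.035],[0,0,0],0],[[0,0,0.035],[0,0,0],0],[[0,0,0.035],[0,0,0],0],[[0,0,0],[0,0,0],0],[[0,0,0],[0,0,0],0]]' >/dev/null
python3 st.py;python3 w.py w2
```

```text
t 2.47 pos [ 0.4015 -0.3163  0.1284] yaw_y -0.08 tilt 0.14 F [ 1.  -0.4  1. ] w 0.0852 j [ 0.75  0.81 -0.27  1.85  0.38  0.54  0.23]
```

View pics/w2.png

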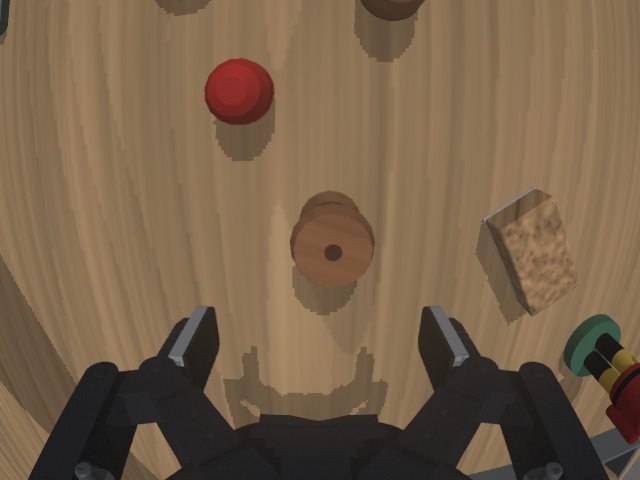

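```bash
python3 - <<'E'
from h import *; import pickle
w,s=pickle.load(open("w.pkl","rb"))
print(wr_ray(w,s,333,253,.062),wr_proj(w,s,[*s["eef_pos"][:2],.062]))
E
python3 st.py
```

```text
[ 0.40986548 -0.30769492] (np.float64(317.84539180283303), np.float64(267.3671843695749))
t 2.52 pos [ 0.4021 -0.3167  0.1297] yaw_y -0.07 tilt 0.03 F [-0.8 -1.6  0.6] w 0.0855 j [ 0.75  0.81 -0.27  1.84  0.38  0.54  0.23]
```

Both sightings agree on (0.410,-0.3076). Now I'll centre over it and go down to z≈0.05.

```bash
python3 -m jog '[[[0.009,0.008,0],[0,0,0],0],[[0,0,0.025],[0,0,0],0],[[0,0,0.025],[0,0,0],0],[[0,0,0.025],[0,0,0],0],[[0,0,0.0],[0,0,0],0],[[0,0,0],[0,0,0],0]]' >/dev/null
python3 st.py
```

```text
t 3.02 pos [ 0.4105 -0.3076  0.055 ] yaw_y -0.02 tilt 0.05 F [ 0.1 -0.3  0.4] w 0.0857 j [ 0.68  0.94 -0.18  1.88  0.43  0.36  0.16]
```

```bash
python3 -m jog '[[[0,0,0.010],[0,0,0],0],[[0,0,0],[0,0,0],60],[[0,0,0],[0,0,0],100],[[0,0,0],[0,0,0],150],[[0,0,0],[0,0,0],200],[[0,0,0],[0,0,0],200],[[0,0,0],[0,0,0],200],[[0,0,0],[0,0,0],200]]' 40
python3 st.py
```

```text
clock: 3.68
eef_pos: [0.4104, -0.3075, 0.0446]
eef_rot: [0.001, 0.707, 0.707, 0.0]
ft_force: [-2.8, 0.3, 13.1]
gripper_width: 0.0475
t 3.68 pos [ 0.4104 -0.3075  0.0446] yaw_y 0.0 tilt 0.08 F [-2.8  0.3 13.1] w 0.0475 j [ 0.67  0.96 -0.17  1.88  0.44  0.33  0.16]
```

```bash
python3 -m jog '[[[0,0,0],[0,0,0],200],[[0,0,0],[0,0,0],200],[[0,0,-0.02],[0,0,0],200],[[0,0,-0.03],[0,0,0],200],[[0,0,-0.03],[0,0,0],200],[[0,0,-0.03],[0,0,0],200],[[0,0,0],[0,0,0],200],[[0,0,0],[0,0,0],200]]' 
python3 st.py;python3 w.py w3
```

```text
clock: 4.35
eef_pos: [0.4105, -0.3076, 0.1551]
eef_rot: [0.001, 0.707, 0.707, 0.0]
ft_force: [-0.4, -0.0, -1.5]
gripper_width: 0.0472
t 4.35 pos [ 0.4105 -0.3076  0.1551] yaw_y -0.01 tilt 0.16 F [-0.4 -0.  -1.5] w 0.0472 j [ 0.74  0.77 -0.29  1.82  0.36  0.6   0.22]
```

View pics/w3.png

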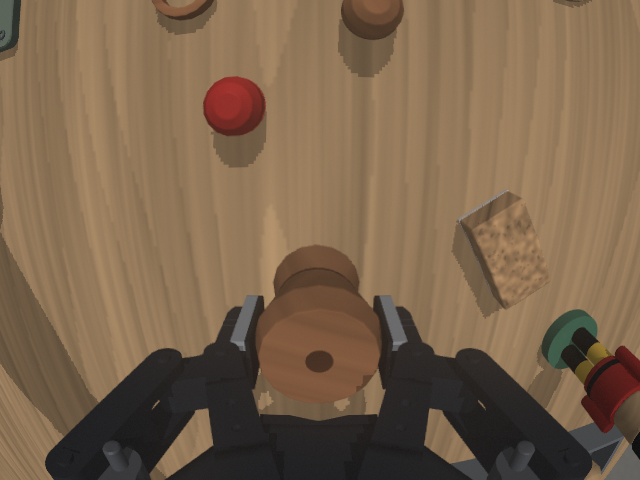

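```bash
cat > held.py <<'E'
import sys
from h import *; import pickle
# draw held-part circles: args list of dia,zheight_in_part,... ; grip height above base
w,s=pickle.load(open("w.pkl","rb")); gh=float(sys.argv[1]); im=w["img"].copy()
b=s["eef_pos"].copy(); b[2]-=gh
for a in sys.argv[2:]:
    d,h=map(float,a.split(","))
    p=[wr_proj(w,s,b+[d/2*np.cos(t),d/2*np.sin(t)+1e-6,h]) for t in np.linspace(0,6.3,60)]
    cv2.polylines(im,[np.int32(np.round(p))],True,(255,255,0),1)
cv2.imwrite("pics/held_%.2f.png"%s["clock"],im); print("pics/held_%.2f.png"%s["clock"])
E
python3 held.py 0.0446 .044,0 .050,.050 .044,.062 .004,.062
```

```text
pics/held_4.35.png
```

View pics/held_4.35.png

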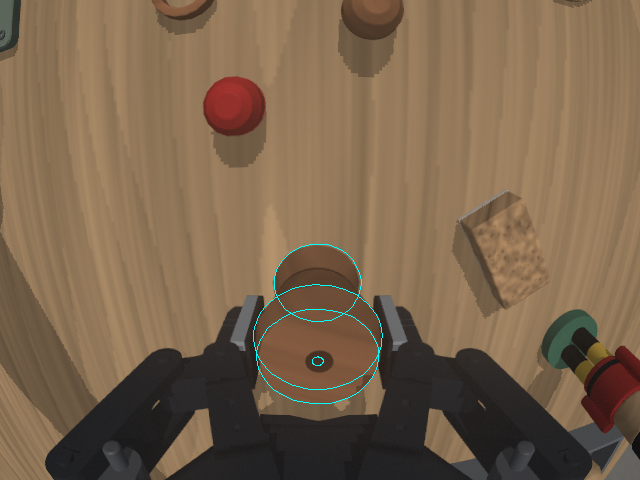

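The trunk is held upright and centred, and the overlay matches. Next I'll refine the pads from the scene view.

Run:
```python
from h import *; import pickle
T,S=pickle.load(open("cams.pkl","rb"))
for z in(.003,.006): print("rd",ray(S,331,312.2,z),ray(T,358.8,183,z)," sq",ray(S,416,251,z),ray(T,234.3,173.7,z))
```

```text
rd [ 0.62247314 -0.0565879 ] [ 0.62208525 -0.05876242]  sq [0.64165539 0.1612683 ] [0.64008275 0.16091662]
rd [ 0.6233543  -0.05755555] [ 0.62121933 -0.05857745]  sq [0.64247189 0.15956628] [0.63915289 0.16032116]
```

```bash
python3 -m jog '[[[0.031,0.026,0],[0,0,0],200],[[0.031,0.026,0],[0,0,0],200],[[0.031,0.026,0],[0,0,0],200],[[0.031,0.026,0],[0,0,0],200],[[0.031,0.026,0],[0,0,0],200],[[0.031,0.026,0],[0,0,0],200],[[0.031,0.026,0],[0,0,0],200],[[0.031,0.026,0],[0,0,0],200]]' >/dev/null
python3 -m jog '[[[0,0,0],[0,0,0],200],[[0,0,0],[0,0,0],200]]' >/dev/null; python3 st.py;python3 w.py w4
```

```text
t 5.23 pos [ 0.6182 -0.0567  0.1518] yaw_y 0.21 tilt 0.12 F [-0.2 -1.5 -0.3] w 0.0471 j [ 0.15  0.9  -0.24  1.41  0.25  0.86 -0.16]
```

View pics/w4.png

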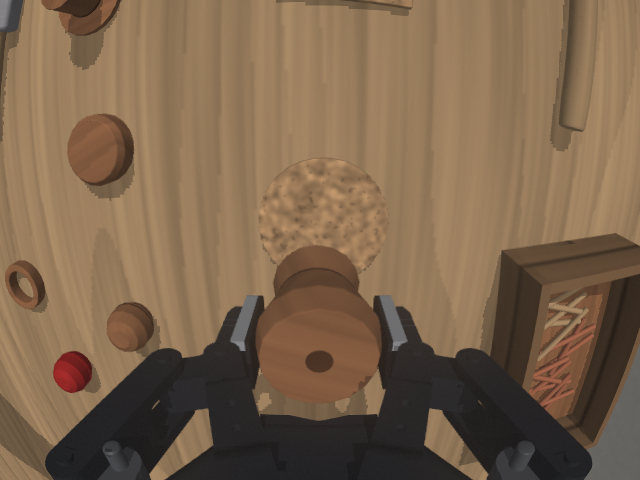

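```bash
python3 - <<'E'
from h import *; import pickle
w,s=pickle.load(open("w.pkl","rb"))
for c in((.622,-.058),(.621,-.058),(.621,-.056),(.623,-.057)):
    p=np.array([wr_proj(w,s,[c[0]+.05*np.cos(t),c[1]+.05*np.sin(t),.006]) for t in np.linspace(0,6.3,200)])
    print(c,p[:,0].min().round(1),p[:,0].max().round(1),p[:,1].min().round(1))
print(wr_ray(w,s,99,148,.018),wr_ray(w,s,129,325,.022))
E
python3 st.py
```

```text
(0.622, -0.058) 258.0 388.1 161.4
(0.621, -0.058) 256.7 386.8 161.4
(0.621, -0.056) 256.6 387.0 158.7
(0.623, -0.057) 259.2 389.5 160.1
[0.44709881 0.01056758] [ 0.44945344 -0.14467727]
t 5.28 pos [ 0.6176 -0.0586  0.1521] yaw_y 0.08 tilt 0.13 F [ 0.8 -0.  -0.9] w 0.0471 j [ 0.15  0.9  -0.24  1.41  0.25  0.86 -0.16]
```

```bash
python3 -m jog '[[[0.0015,0.0044,0.02],[0,0,0],200],[[0,0,0.025],[0,0,0],200],[[0,0,0.025],[0,0,0],200],[[0,0,0.02],[0,0,0],200],[[0,0,0.005],[0,0,0],200],[[0,0,0],[0,0,0],200],[[0,0,0],[0,0,0],200]]' >/dev/null; python3 st.py
```

```text
t 5.87 pos [ 0.6225 -0.0582  0.0592] yaw_y -0.03 tilt 0.02 F [-0.3 -0.2 -0.1] w 0.0469 j [ 0.14  1.04 -0.21  1.45  0.29  0.68 -0.19]
```

```bash
python3 -m jog '[[[0.0015,0,0.005],[0,0,0],200],[[0,0,0.003],[0,0,0],200],[[0,0,0],[0,0,0],200],[[0,0,0],[0,0,0],200]]' >/dev/null; python3 st.py
```

```text
t 6.2 pos [ 0.6227 -0.056   0.0509] yaw_y 0.02 tilt 0.03 F [ 0.8 -0.1  1.1] w 0.0473 j [ 0.13  1.05 -0.21  1.45  0.29  0.67 -0.2 ]
```

```bash
python3 -m jog '[[[0,0,0.0005],[0,0,0],120],[[0,0,0],[0,0,0],90],[[0,0,0],[0,0,0],50],[[0,0,0],[0,0,0],20],[[0,0,0],[0,0,0],0],[[0,0,0],[0,0,0],0]]' >/dev/null; python3 st.py
python3 -m jog '[[[0,0,-0.02],[0,0,0],0],[[0,0,-0.04],[0,0,0],0],[[0,0,-0.04],[0,0,0],0],[[0,0,-0.04],[0,0,0],0],[[0,0,0],[0,0,0],0],[[0,0,0],[0,0,0],0]]' >/dev/null; python3 st.py; python3 w.py w5
python3 held.py 0 .001,0 >/dev/null;python3 - <<'E'
from h import *; import pickle
w,s=pickle.load(open("w.pkl","rb")); im=w["img"]
c=(.622,-.0565)
for d,h in((.1,.006),(.044,.068),(.004,.068)):
    p=[wr_proj(w,s,[c[0]+d/2*np.cos(t),c[1]+d/2*np.sin(t),h]) for t in np.linspace(0,6.3,60)]
    cv2.polylines(im,[np.int32(np.round(p))],True,(255,255,0),1)
cv2.imwrite("pics/w5o.png",im)
E
```

```text
t 6.7 pos [ 0.6225 -0.056   0.05  ] yaw_y 0.02 tilt 0.01 F [-0.2  0.2  0. ] w 0.0856 j [ 0.13  1.05 -0.21  1.45  0.29  0.67 -0.2 ]
t 7.2 pos [ 0.6232 -0.0561  0.192 ] yaw_y 0.01 tilt 0.2 F [-0.6  0.7 -1.1] w 0.0853 j [ 0.15  0.86 -0.25  1.36  0.24  0.95 -0.15]
```

View pics/w5o.png

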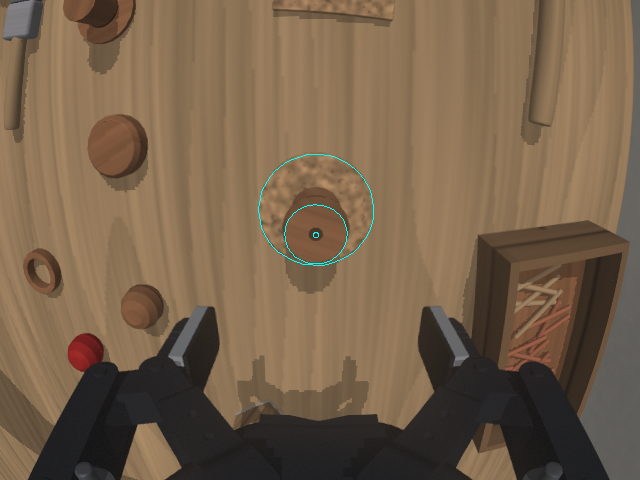

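The trunk stands upright at (0.622,-0.056), centred on the round pad. Next is the plinth.

```bash
python3 -m jog '[[[0.011,-0.030,0],[0,0,0],0],[[0.011,-0.030,0],[0,0,0],0],[[0.011,-0.030,0],[0,0,0],0],[[0.011,-0.030,0],[0,0,0],0],[[0.011,-0.030,0],[0,0,0],0],[[0.011,-0.030,0.02],[0,0,0],0],[[0,0,0.03],[0,0,0],0],[[0,0,0],[0,0,0],0]]' >/dev/null; python3 -m jog '[[[0,0,0],[0,0,0],0]]' >/dev/null;python3 st.py; python3 w.py w6
```

```text
t 8.0 pos [0.4422 0.0099 0.1392] yaw_y 0.04 tilt 0.17 F [ 0.2 -0.1  0.5] w 0.0853 j [-0.    0.73 -0.16  2.07  0.3   0.37 -0.4 ]
```

View pics/w6.png

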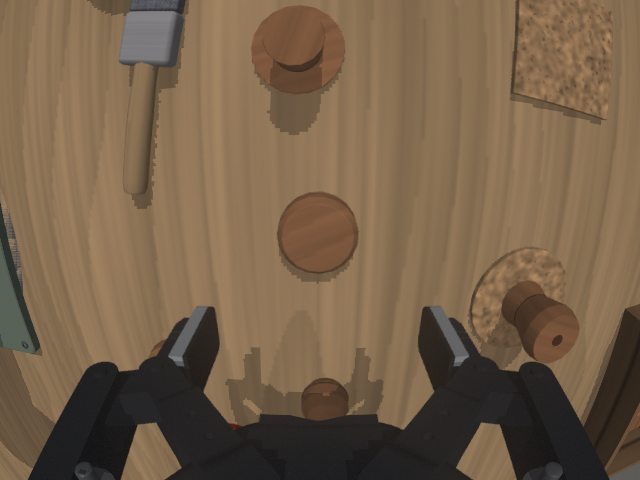

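```bash
python3 - <<'E'
from h import *; import pickle
from scipy.optimize import least_squares
w,s=pickle.load(open("w.pkl","rb"))
def box(c,d,zs):
    p=np.array([wr_proj(w,s,[c[0]+d/2*np.cos(t),c[1]+d/2*np.sin(t),z]) for z in zs for t in np.linspace(0,6.3,120)])
    return np.array([p[:,0].min(),p[:,0].max(),p[:,1].min(),p[:,1].max()])
for n,b,d,zs,g in (("plinth",(277.5,358,192,273),.058,(0,.016),(.44,.01)),("hat",(251.5,345,5,94),.064,(0,.006),(.43,.14))):
    r=least_squares(lambda c:box(c,d,zs)-b,g); print(n,r.x.round(4),r.fun.round(1))
E
python3 st.py
```

```text
plinth [0.4418 0.0085] [-0.8  0.8 -0.7  0.8]
hat [0.4284 0.1392] [-0.4  0.4 -0.3  0.3]
t 8.05 pos [0.4429 0.0098 0.1401] yaw_y 0.01 tilt 0.06 F [0.  0.6 0.9] w 0.0856 j [-0.    0.72 -0.16  2.07  0.3   0.37 -0.4 ]
```

```bash
python3 -m jog '[[[-0.0013,-0.001,0.02],[0,0,0],0],[[0,0,0.03],[0,0,0],0],[[0,0,0.03],[0,0,0],0],[[0,0,0.025],[0,0,0],0],[[0,0,0.005],[0,0,0],0],[[0,0,0],[0,0,0],0],[[0,0,0],[0,0,0],0]]' >/dev/null;python3 st.py
```

```text
t 8.63 pos [0.4421 0.0084 0.0312] yaw_y -0.01 tilt 0.05 F [ 0.5  0.3 -0.1] w 0.0855 j [-0.08  0.96 -0.02  2.13  0.36  0.05 -0.45]
```

```bash
python3 -m jog '[[[0,0,0.005],[0,0,0],0],[[0,0,0.004],[0,0,0],0],[[0,0,0],[0,0,0],0],[[0,0,0],[0,0,0],0]]' >/dev/null;python3 st.py;  python3 w.py w7
```

```text
t 8.97 pos [0.4416 0.0086 0.0213] yaw_y 0.01 tilt 0.02 F [-0.3 -1.  -0.5] w 0.0853 j [-0.09  0.98 -0.01  2.13  0.36  0.02 -0.45]
```

View pics/w7.png

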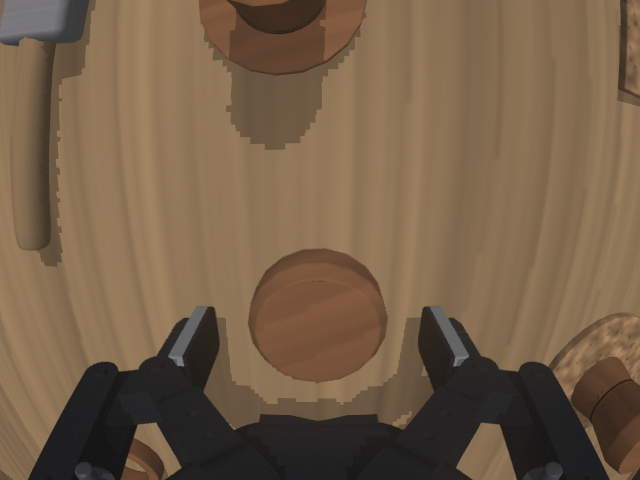

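```bash
python3 -m jog '[[[0,0,0],[0,0,0],40],[[0,0,0],[0,0,0],70],[[0,0,0],[0,0,0],100],[[0,0,0],[0,0,0],150],[[0,0,0],[0,0,0],200],[[0,0,0],[0,0,0],200],[[0,0,0],[0,0,0],200],[[0,0,0],[0,0,0],200]]' 50 >/dev/null; python3 st.py
python3 -m jog '[[[0,0,-0.005],[0,0,0],200],[[0,0,-0.03],[0,0,0],200],[[0,0,-0.04],[0,0,0],200],[[0,0,-0.04],[0,0,0],200],[[0,0,0],[0,0,0],200],[[0,0,0],[0,0,0],200]]' >/dev/null; python3 st.py;  python3 w.py w8; python3 held.py 0.0213 .058,0 .058,.016 .05,.022
```

```text
t 9.68 pos [0.4415 0.0086 0.0217] yaw_y 0.02 tilt 0.03 F [-2.3  0.2 19.4] w 0.0554 j [-0.09  0.98 -0.01  2.14  0.36  0.02 -0.45]
t 10.18 pos [0.4422 0.0084 0.1378] yaw_y -0.02 tilt 0.21 F [-0.6 -0.5 -0.7] w 0.0557 j [ 0.    0.73 -0.16  2.08  0.32  0.35 -0.42]
pics/held_10.18.png
```

View pics/held_10.18.png

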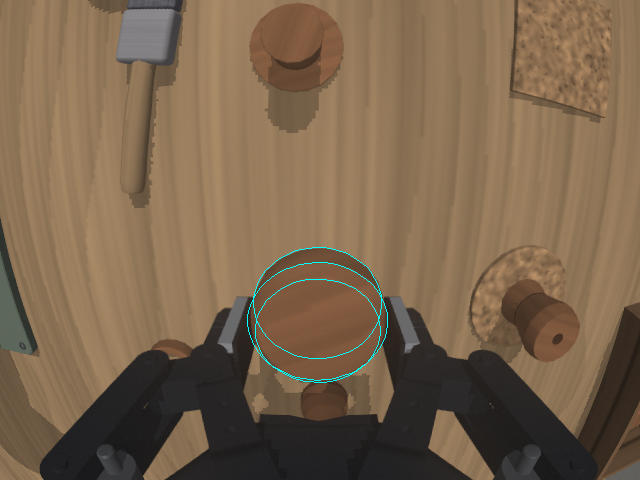

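The plinth is held level, and the overlay matches. Now to the square pad.

```bash
python3 -m jog '[[[0.022,0.0285,0],[0,0,0],200],[[0.022,0.0285,0],[0,0,0],200],[[0.022,0.0285,0],[0,0,0],200],[[0.022,0.0285,0],[0,0,0],200],[[0.022,0.0285,0],[0,0,0],200],[[0.022,0.0285,0],[0,0,0],200],[[0.022,0.0285,0],[0,0,0],200],[[0,0,0],[0,0,0],200]]' >/dev/null; python3 -m jog '[[[0,0,0],[0,0,0],200],[[0,0,0],[0,0,0],200]]' >/dev/null;python3 st.py; python3 w.py w9
```

```text
t 11.07 pos [0.6399 0.1623 0.1343] yaw_y 0.04 tilt 0.17 F [-0.3 -0.3 -0. ] w 0.0554 j [-0.21  0.98 -0.21  1.25  0.22  0.93 -0.46]
```

View pics/w9.png

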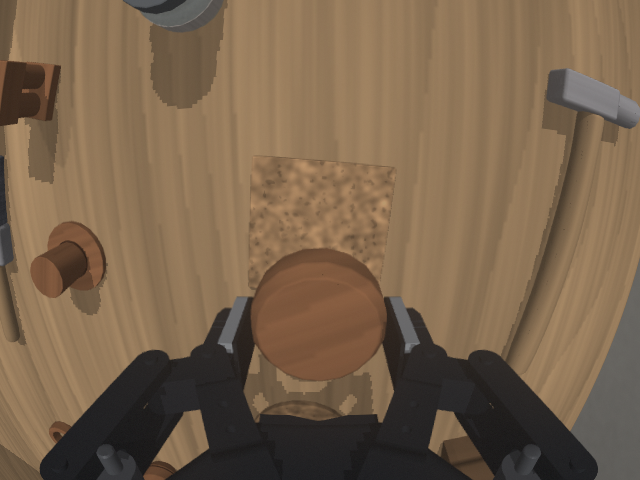

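```bash
python3 - <<'E'
from h import *; import pickle
w,s=pickle.load(open("w.pkl","rb"))
a=wr_ray(w,s,253,155,.006);b=wr_ray(w,s,396,168,.006);c=wr_ray(w,s,249,290,.006)
print(a,b,c,np.linalg.norm(a-b),np.linalg.norm(a-c))
u=(b-a)/np.linalg.norm(b-a); v=np.array([u[1],-u[0]]); print("centre",(a+b)/2+.05*v, "axis",u, (b+c)/2)
E
python3 st.py
```

```text
[0.59525114 0.21795642] [0.69376219 0.20915872] [0.5865237  0.11513223] 0.0989031111420314 0.10319390917111035
centre [0.64005903 0.16375578] axis [ 0.99603585 -0.08895273] [0.64014295 0.16214548]
t 11.12 pos [0.64   0.1619 0.1348] yaw_y 0.01 tilt 0.14 F [ 0.  -0.8 -0.8] w 0.0553 j [-0.21  0.98 -0.21  1.25  0.22  0.93 -0.46]
```

```bash
python3 -m jog '[[[0,0,0.025],[0,0,0],200],[[0,0,0.025],[0,0,0],200],[[0,0,0.025],[0,0,0],200],[[0,0,0.02],[0,0,0],200],[[0,0,0.005],[0,0,0],200],[[0,0,0],[0,0,0],200],[[0,0,0],[0,0,0],200]]' >/dev/null; python3 st.py
```

```text
t 11.7 pos [0.6411 0.1624 0.037 ] yaw_y -0.0 tilt 0.03 F [-0.   0.7  0.8] w 0.0554 j [-0.22  1.11 -0.19  1.3   0.25  0.75 -0.48]
```

```bash
python3 -m jog '[[[0,-0.001,0.005],[0,0,0],200],[[0,0,0.003],[0,0,0],200],[[0,0,0.0015],[0,0,0],200],[[0,0,0],[0,0,0],200],[[0,0,0],[0,0,0],200]]' >/dev/null; python3 st.py
```

```text
t 12.12 pos [0.6401 0.1627 0.0278] yaw_y 0.02 tilt 0.05 F [-6.  -1.  16.5] w 0.0554 j [-0.22  1.13 -0.19  1.3   0.25  0.73 -0.49]
```

Contact is at the expected height. Releasing and lifting, then moving on to the hat.

```bash
python3 -m jog '[[[0,0,0],[0,0,0],100],[[0,0,0],[0,0,0],60],[[0,0,0],[0,0,0],20],[[0,0,0],[0,0,0],0],[[0,0,0],[0,0,0],0],[[0,0,0],[0,0,0],0]]' >/dev/null
python3 -m jog '[[[0,0,-0.02],[0,0,0],0],[[0,0,-0.04],[0,0,0],0],[[0,0,-0.04],[0,0,0],0],[[0,0,-0.04],[0,0,0],0],[[0,0,0],[0,0,0],0],[[0,0,0],[0,0,0],0]]' >/dev/null; python3 st.py; python3 w.py w10
python3 - <<'E'
from h import *; import pickle
w,s=pickle.load(open("w.pkl","rb")); im=w["img"]
c=(.640,.1625)
for d,h in((.058,.006),(.05,.028)):
    p=[wr_proj(w,s,[c[0]+d/2*np.cos(t),c[1]+d/2*np.sin(t),h]) for t in np.linspace(0,6.3,60)]
    cv2.polylines(im,[np.int32(np.round(p))],True,(255,255,0),1)
cv2.imwrite("pics/w10o.png",im)
E
```

```text
t 13.12 pos [0.6406 0.1629 0.1687] yaw_y 0.01 tilt 0.2 F [-0.  -0.3 -0.2] w 0.0858 j [-0.21  0.94 -0.22  1.23  0.21  0.99 -0.45]
```

View pics/w10o.png

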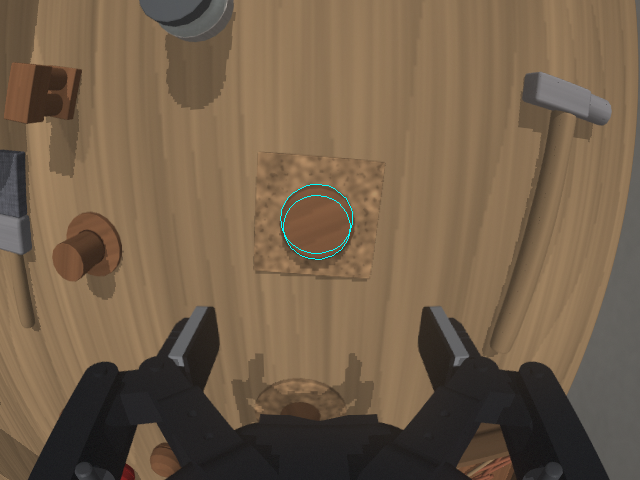

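Run:
```python
from h import *; import pickle
w,s=pickle.load(open("w.pkl","rb")); 
Q=np.array([wr_ray(w,s,*p,.006) for p in((260,152),(384,163),(371,278),(254,271))]); print(Q.round(4),Q.mean(0))
im=cv2.imread("pics/w10.png"); cv2.imwrite("pics/w10c.png",cv2.resize(im[140:290,240:400],None,fx=4,fy=4,interpolation=cv2.INTER_CUBIC))
```

```text
[[0.5964 0.2173]
 [0.693  0.2087]
 [0.6869 0.1102]
 [0.5866 0.1169]] [0.64073015 0.16326367]
```

View pics/w10c.png

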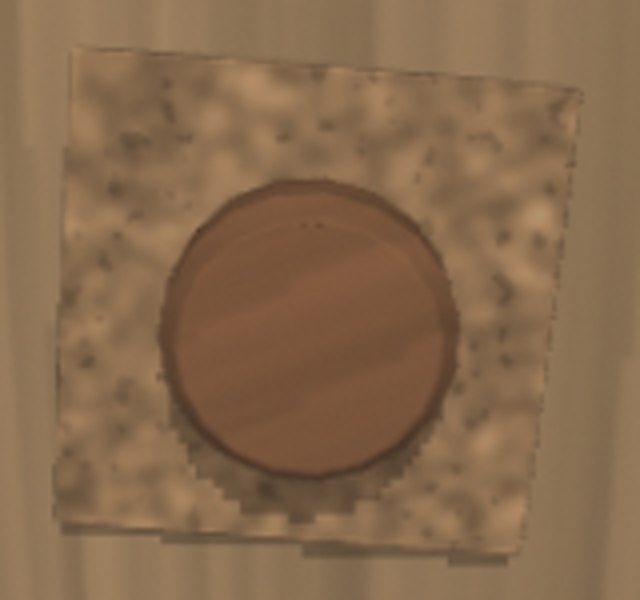

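The plinth sits at (0.640,0.1625), and the pad's centre from its corners is (0.6405,0.163). Next is the hat.

```bash
python3 -m jog '[[[-0.004,-0.0353,0],[0,0,0],0],[[-0.004,-0.0353,0],[0,0,0],0],[[-0.004,-0.0353,0],[0,0,0],0],[[-0.004,-0.0353,0],[0,0,0],0],[[-0.004,-0.0353,0],[0,0,0],0],[[-0.004,-0.0353,0],[0,0,0],0],[[0,0,0],[0,0,0],0],[[0,0,0],[0,0,0],0]]' >/dev/null; python3 st.py; python3 w.py w11
```

```text
t 13.83 pos [0.428  0.1386 0.1661] yaw_y 0.08 tilt 0.12 F [ 0.9  0.6 -0.1] w 0.0854 j [-0.28  0.68 -0.17  2.02  0.24  0.46 -0.64]
```

View pics/w11.png

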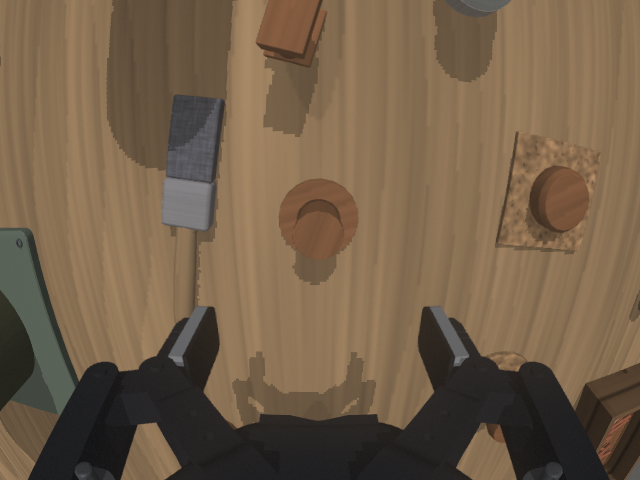

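```bash
python3 - <<'E'
from h import *; import pickle
w,s=pickle.load(open("w.pkl","rb"))
for c in((.4284,.1392),(.4280,.138)):
  for d,z in((.064,.006),(.036,.048)):
    p=np.array([wr_proj(w,s,[c[0]+d/2*np.cos(t),c[1]+d/2*np.sin(t),z]) for t in np.linspace(0,6.3,120)])
    print(c,z,p.min(0).round(1),p.max(0).round(1))
E
python3 st.py
```

```text
(0.4284, 0.1392) 0.006 [278.7 179.2] [358.8 256.1]
(0.4284, 0.1392) 0.048 [292.6 210.8] [344.8 260.1]
(0.428, 0.138) 0.006 [278.3 180.8] [358.2 257.4]
(0.428, 0.138) 0.048 [292.1 212.5] [344.1 261.7]
t 13.88 pos [0.4293 0.1388 0.1661] yaw_y 0.04 tilt 0.04 F [ 0.6 -0.7 -0.7] w 0.0856 j [-0.28  0.68 -0.17  2.02  0.24  0.46 -0.64]
```

```bash
python3 -m jog '[[[0,-0.001,0.025],[0,0,0],0],[[0,0,0.03],[0,0,0],0],[[0,0,0.03],[0,0,0],0],[[0,0,0.03],[0,0,0],0],[[0,0,0.015],[0,0,0],0],[[0,0,0.003],[0,0,0],0],[[0,0,0],[0,0,0],0],[[0,0,0],[0,0,0],0]]' >/dev/null;python3 st.py
```

```text
t 14.55 pos [0.4288 0.1388 0.0339] yaw_y 0.0 tilt 0.03 F [ 0.5  0.8 -0.3] w 0.0853 j [-0.37  0.96 -0.03  2.1   0.31  0.09 -0.69]
```

```bash
python3 -m jog '[[[0,0,0],[0,0,0],60],[[0,0,0],[0,0,0],100],[[0,0,0],[0,0,0],140],[[0,0,0],[0,0,0],180],[[0,0,0],[0,0,0],220],[[0,0,0],[0,0,0],220],[[0,0,0],[0,0,0],220],[[0,0,0],[0,0,0],220]]' 40 >/dev/null; python3 st.py
python3 -m jog '[[[0,0,-0.01],[0,0,0],220],[[0,0,-0.03],[0,0,0],220],[[0,0,-0.04],[0,0,0],220],[[0,0,-0.04],[0,0,0],220],[[0,0,0],[0,0,0],220],[[0,0,0],[0,0,0],220]]' >/dev/null; python3 st.py;  python3 w.py w12; python3 held.py 0.034 .064,0 .064,.006 .036,.048
```

```text
t 15.22 pos [0.4286 0.1388 0.0341] yaw_y 0.02 tilt 0.06 F [-0.4 -0.8 12.5] w 0.034 j [-0.37  0.96 -0.03  2.1   0.31  0.09 -0.69]
t 15.72 pos [0.4291 0.1388 0.1553] yaw_y -0.01 tilt 0.22 F [-0.1  0.1 -0.5] w 0.0339 j [-0.29  0.7  -0.17  2.04  0.27  0.42 -0.66]
pics/held_15.72.png
```

View pics/held_15.72.png

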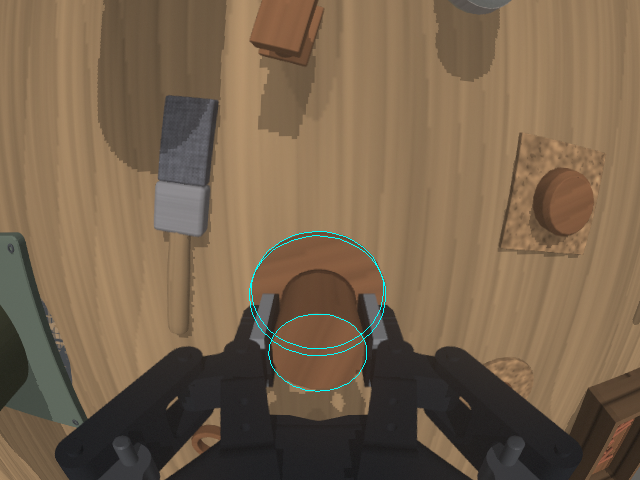

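```bash
python3 -m jog '[[[-0.0123,0.029,0],[0,0,0],220],[[-0.0123,0.029,0],[0,0,0],220],[[-0.0123,0.029,0],[0,0,0],220],[[-0.0123,0.029,0],[0,0,0],220],[[-0.0123,0.029,0],[0,0,0],220],[[-0.0123,0.029,0],[0,0,0],220],[[-0.0123,0.029,0],[0,0,0],220],[[0,0,0],[0,0,0],220]]' >/dev/null; python3 -m jog '[[[0,0,0.03],[0,0,0],220],[[0,0,0.03],[0,0,0],220],[[0,0,0.03],[0,0,0],220],[[0,0,0],[0,0,0],220],[[0,0,0],[0,0,0],220]]' >/dev/null;python3 st.py
```

```text
t 16.85 pos [0.6304 0.0529 0.062 ] yaw_y 0.05 tilt 0.2 F [-0.1  0.1  0.1] w 0.034 j [-0.03  1.04 -0.23  1.41  0.3   0.72 -0.38]
```

```bash
python3 -m jog '[[[0,0,0.015],[0,0,0],220],[[0,0,0.008],[0,0,0],220],[[0,0,0.003],[0,0,0],220],[[0,0,0],[0,0,0],220],[[0,0,0],[0,0,0],220]]' >/dev/null;python3 st.py
```

```text
t 17.27 pos [0.6316 0.0528 0.0383] yaw_y 0.02 tilt 0.04 F [-0.3  0.6  0. ] w 0.0342 j [-0.03  1.08 -0.22  1.42  0.31  0.68 -0.38]
```

```bash
python3 -m jog '[[[0,0,0.003],[0,0,0],220],[[0,0,0.0015],[0,0,0],220],[[0,0,0],[0,0,0],220],[[0,0,0],[0,0,0],220]]' >/dev/null;python3 st.py
```

```text
t 17.6 pos [0.6318 0.0528 0.0341] yaw_y 0.02 tilt 0.07 F [-3.9 -0.6 15. ] w 0.0337 j [-0.04  1.09 -0.22  1.42  0.31  0.67 -0.39]
```

```bash
python3 -m jog '[[[0,0,0],[0,0,0],170],[[0,0,0],[0,0,0],120],[[0,0,0],[0,0,0],60],[[0,0,0],[0,0,0],0],[[0,0,0],[0,0,0],0],[[0,0,0],[0,0,0],0]]' >/dev/null
python3 -m jog '[[[0,0,-0.02],[0,0,0],0],[[0,0,-0.04],[0,0,0],0],[[0,0,-0.04],[0,0,0],0],[[0,0,-0.04],[0,0,0],0],[[0,0,0],[0,0,0],0],[[0,0,0],[0,0,0],0]]' >/dev/null; python3 st.py; python3 w.py w13
python3 - <<'E'
from h import *; import pickle
w,s=pickle.load(open("w.pkl","rb")); im=w["img"]
c=(.6315,.0528)
for d,h in((.064,.006),(.036,.048)):
    p=[wr_proj(w,s,[c[0]+d/2*np.cos(t),c[1]+d/2*np.sin(t),h]) for t in np.linspace(0,6.3,60)]
    cv2.polylines(im,[np.int32(np.round(p))],True,(255,255,0),1)
cv2.imwrite("pics/w13o.png",im)
E
```

```text
t 18.6 pos [0.6321 0.0528 0.1751] yaw_y 0.01 tilt 0.2 F [-0.1 -0.4 -1.5] w 0.0858 j [-0.01  0.89 -0.27  1.34  0.26  0.94 -0.34]
```

View pics/w13o.png

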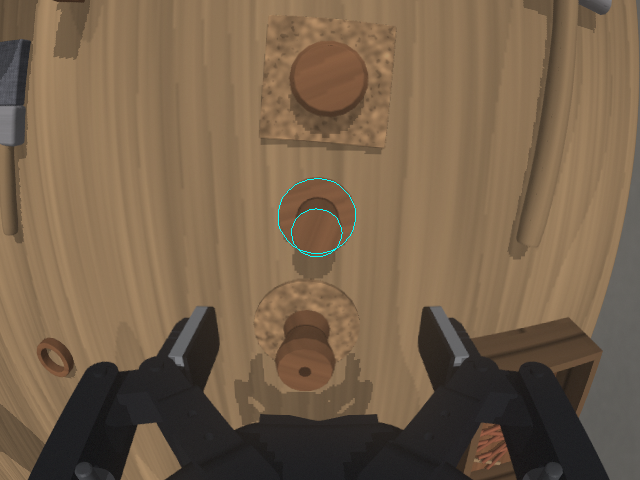

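The hat stands midway between the pads. Next, the legs.

```bash
python3 -m jog '[[[0.0285,-0.0276,0],[0,0,0],0],[[0.0285,-0.0276,0],[0,0,0],0],[[0.0285,-0.0276,0],[0,0,0],0],[[0.0285,-0.0276,0],[0,0,0],0],[[0.0285,-0.0276,0],[0,0,0],0],[[0.0285,-0.0276,0],[0,0,0],0],[[0.0285,-0.0276,0],[0,0,0],0],[[0.0285,-0.0276,0],[0,0,0],0]]' >/dev/null; python3 -m jog '[[[0,0,0],[0,0,7],0],[[0,0,0],[0,0,7],0],[[0,0,0],[0,0,1],0],[[0,0,0],[0,0,0],0],[[0,0,0],[0,0,0],0]]' >/dev/null; python3 st.py; python3 w.py w14
```

```text
t 19.73 pos [0.4105 0.2803 0.1725] yaw_y -14.78 tilt 0.06 F [-0.2 -0.   0.8] w 0.0854 j [-0.6   0.71 -0.11  1.86  0.13  0.58 -1.05]
```

View pics/w14.png

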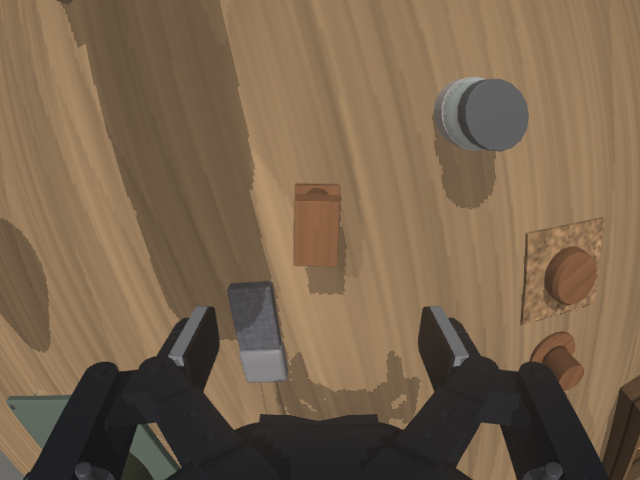

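```bash
python3 - <<'E'
from h import *; import pickle
w,s=pickle.load(open("w.pkl","rb"))
im=cv2.imread("pics/w14.png"); cv2.imwrite("pics/w14c.png",cv2.resize(im[170:390,215:355],None,fx=2.7,fy=2.7,interpolation=cv2.INTER_CUBIC))
Q=np.array([wr_ray(w,s,*p,.062) for p in((296,199),(341,201),(338,267),(293,265))])
q=np.array(s["eef_rot"]);T=Rn.from_quat(q[[1,2,3,0]]).as_matrix()
tl=lambda X,z:(T.T@(np.append(X,z)-s["eef_pos"]))[:2]
print(Q.mean(0), [tl(p,.062).round(4) for p in Q])
for p in((230,284),(272,282),(287,380)): print("brush",wr_ray(w,s,*p,.01), tl(wr_ray(w,s,*p,.01),.01).round(4))
E
python3 st.py
```

```text
[0.41113053 0.28499058] [array([ 0.0288, -0.0141]), array([0.0274, 0.0151]), array([-0.0192,  0.0139]), array([-0.0177, -0.0171])]
brush [0.32082933 0.24278557] [-0.059  -0.0771]
brush [0.3577452  0.23570409] [-0.0564 -0.0395]
brush [0.33762946 0.12633632] [-0.1673 -0.0311]
t 19.78 pos [0.4106 0.2803 0.1726] yaw_y -14.81 tilt 0.04 F [-0.3  0.2  0.5] w 0.0854 j [-0.6   0.71 -0.11  1.86  0.13  0.58 -1.05]
```

View pics/w14c.png

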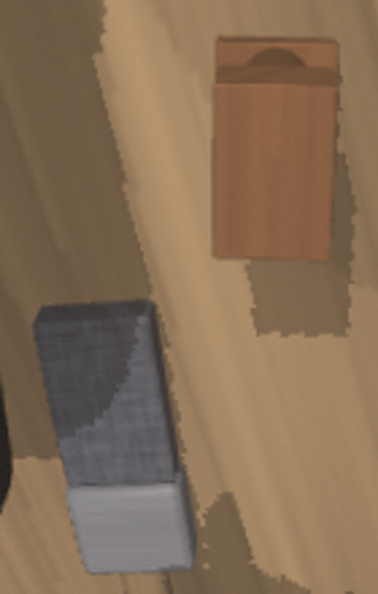

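```bash
python3 -m jog '[[[0.0048,-0.0005,0.02],[0,0,0],0],[[0,0,0.03],[0,0,0],0],[[0,0,0.03],[0,0,0],0],[[0,0,0.03],[0,0,0],0],[[0,0,0.01],[0,0,0],0],[[0,0,0.0],[0,0,0],0],[[0,0,0],[0,0,0],0]]' >/dev/null;python3 st.py; python3 w.py w15
```

```text
t 20.37 pos [0.4114 0.2854 0.0537] yaw_y -14.94 tilt 0.01 F [-0.2 -0.6 -0.1] w 0.0858 j [-0.64  0.93 -0.06  1.92  0.16  0.29 -1.09]
```

View pics/w15.png

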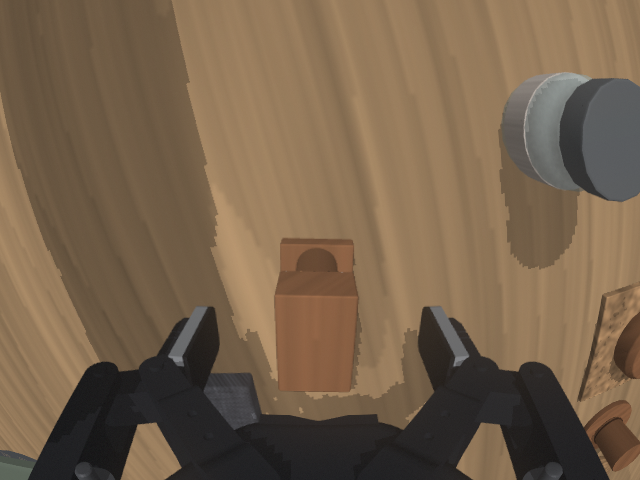

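Aligned and centred. Gripping the hip block and lifting.

```bash
python3 -m jog '[[[0,0,0.003],[0,0,0],60],[[0,0,0],[0,0,0],100],[[0,0,0],[0,0,0],140],[[0,0,0],[0,0,0],180],[[0,0,0],[0,0,0],220],[[0,0,0],[0,0,0],220],[[0,0,0],[0,0,0],220],[[0,0,0],[0,0,0],220]]' 40 >/dev/null; python3 st.py
python3 -m jog '[[[0,0,-0.01],[0,0,0],220],[[0,0,-0.03],[0,0,0],220],[[0,0,-0.04],[0,0,0],220],[[0,0,-0.04],[0,0,0],220],[[0,0,-0.02],[0,0,0],220],[[0,0,0],[0,0,0],220],[[0,0,0],[0,0,0],220]]' >/dev/null; python3 st.py;  python3 w.py w16
python3 - <<'E'
from h import *; import pickle
w,s=pickle.load(open("w.pkl","rb")); im=w["img"]; q=np.array(s["eef_rot"]);T=Rn.from_quat(q[[1,2,3,0]]).as_matrix()
gh=.0505
for (a,b,z) in((.046,.036,0),(.046,.036,.01),(.046,.03,.062),(.046,.03,.04)):
    p=[wr_proj(w,s,s["eef_pos"]+T@np.array([i*a/2,j*b/2,gh-z])) for i,j in((1,1),(1,-1),(-1,-1),(-1,1))]
    cv2.polylines(im,[np.int32(np.round(p))],True,(255,255,0),1)
cv2.imwrite("pics/w16o.png",im)
E
```

```text
t 21.08 pos [0.4114 0.2856 0.0504] yaw_y -14.97 tilt 0.04 F [-0.5  0.6  6.7] w 0.0294 j [-0.64  0.94 -0.05  1.93  0.16  0.28 -1.09]
t 21.67 pos [0.4115 0.2855 0.1914] yaw_y -14.99 tilt 0.13 F [-0.4  0.3 -0.7] w 0.0292 j [-0.61  0.68 -0.11  1.83  0.12  0.63 -1.06]
```

View pics/w16o.png

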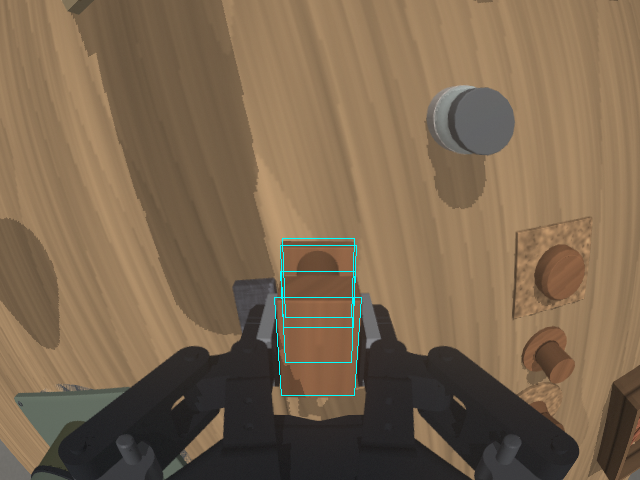

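```bash
python3 -m jog '[[[0,0,0],[0,0,-5],220],[[0,0,0],[0,0,-5],220],[[0,0,0],[0,0,-5],220],[[0,0,0],[0,0,0],220]]' >/dev/null;  python3 -m jog '[[[-0.0154,0.0286,0],[0,0,0],220],[[-0.0154,0.0286,0],[0,0,0],220],[[-0.0154,0.0286,0],[0,0,0],220],[[-0.0154,0.0286,0],[0,0,0],220],[[-0.0154,0.0286,0],[0,0,0],220],[[-0.0154,0.0286,0],[0,0,0],220],[[-0.0154,0.0286,0],[0,0,0],220],[[-0.0154,0.0286,0],[0,0,0],220]]' >/dev/null; python3 -m jog '[[[0,0,0],[0,0,0],220],[[0,0,0],[0,0,0],220]]' >/dev/null; python3 st.py; python3 w.py w17
```

```text
t 22.88 pos [0.6404 0.1612 0.1883] yaw_y -0.23 tilt 0.12 F [-0.8  1.1 -0. ] w 0.0295 j [-0.19  0.92 -0.25  1.2   0.23  1.05 -0.46]
```

View pics/w17.png

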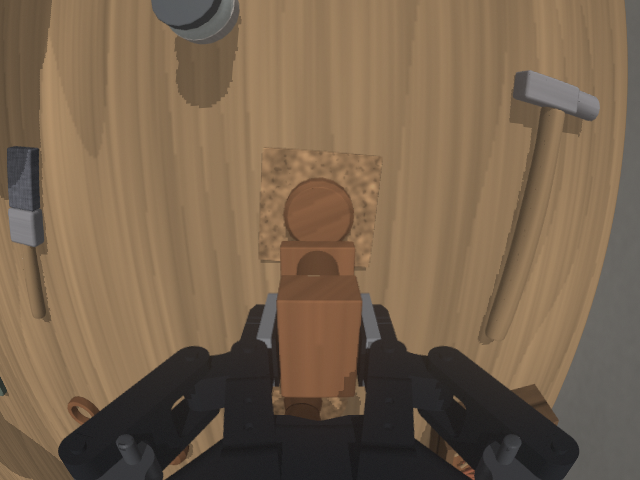

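```bash
python3 - <<'E'
from h import *; import pickle
w,s=pickle.load(open("w.pkl","rb"))
c=(.640,.1625); p=np.array([wr_proj(w,s,[c[0]+.029*np.cos(t),c[1]+.029*np.sin(t),z]) for z in (.006,.022) for t in np.linspace(0,6.3,120)])
print(p.min(0),p.max(0))
E
python3 st.py
```

```text
[282.18906809 177.23418867] [353.3992283  249.19581189]
t 22.93 pos [0.6396 0.1623 0.1888] yaw_y -0.11 tilt 0.12 F [-1.2 -0.  -0.4] w 0.0294 j [-0.2   0.92 -0.25  1.2   0.23  1.05 -0.46]
```

```bash
python3 -m jog '[[[0,0.0008,0.02],[0,0,0],220],[[0,0,0.025],[0,0,0],220],[[0,0,0.025],[0,0,0],220],[[0,0,0.025],[0,0,0],220],[[0,0,0.005],[0,0,0],220],[[0,0,0],[0,0,0],220],[[0,0,0],[0,0,0],220]]' >/dev/null;python3 st.py
```

```text
t 23.52 pos [0.6409 0.1629 0.0911] yaw_y 0.02 tilt 0.04 F [0.8 0.3 0.2] w 0.0297 j [-0.2   1.04 -0.23  1.28  0.26  0.85 -0.49]
```

```bash
python3 -m jog '[[[0,0,0.007],[0,0,0],220],[[0,0,0.004],[0,0,0],220],[[0,0,0.001],[0,0,0],220],[[0,0,0],[0,0,0],220],[[0,0,0],[0,0,0],220]]' >/dev/null;python3 st.py
```

```text
t 23.93 pos [0.641  0.1624 0.0785] yaw_y 0.01 tilt 0.04 F [-0.8 -0.9  4.5] w 0.0298 j [-0.2   1.06 -0.22  1.29  0.26  0.83 -0.49]
```

Contact at the expected 78.5 mm. Releasing.

```bash
python3 -m jog '[[[0,0,0],[0,0,0],180],[[0,0,0],[0,0,0],130],[[0,0,0],[0,0,0],70],[[0,0,0],[0,0,0],20],[[0,0,0],[0,0,0],0],[[0,0,0],[0,0,0],0]]' >/dev/null
python3 -m jog '[[[0,0,-0.02],[0,0,0],0],[[0,0,-0.04],[0,0,0],0],[[0,0,-0.04],[0,0,0],0],[[0,0,-0.03],[0,0,0],0],[[0,0,0],[0,0,0],0],[[0,0,0],[0,0,0],0]]' >/dev/null; python3 st.py; python3 w.py w18
python3 - <<'E'
from h import *; import pickle
w,s=pickle.load(open("w.pkl","rb")); im=w["img"]
c=np.array((.6405,.1625))
for d,h in((.058,.006),(.05,.028)):
    p=[wr_proj(w,s,[c[0]+d/2*np.cos(t),c[1]+d/2*np.sin(t),h]) for t in np.linspace(0,6.3,60)]
    cv2.polylines(im,[np.int32(np.round(p))],True,(255,255,0),1)
p=[wr_proj(w,s,[c[0]+i*.015,c[1]+j*.023,.09]) for i,j in((1,1),(1,-1),(-1,-1),(-1,1))]
cv2.polylines(im,[np.int32(np.round(p))],True,(255,255,0),1)
cv2.imwrite("pics/w18o.png",im)
E
```

```text
t 24.93 pos [0.6413 0.1624 0.2096] yaw_y 0.01 tilt 0.15 F [-0.   0.6 -0.7] w 0.0851 j [-0.19  0.9  -0.25  1.18  0.22  1.09 -0.46]
```

View pics/w18o.png

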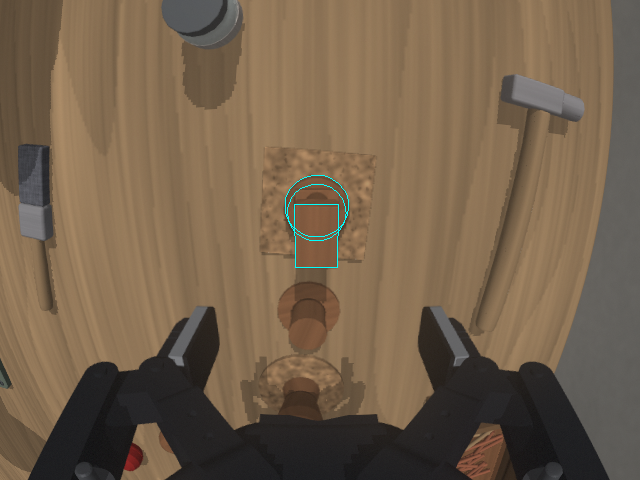

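The legs are centred on the plinth. Last is the head, the plain one.

```bash
python3 -m jog '[[[-0.036,-0.024,0],[0,0,0],0],[[-0.036,-0.024,0],[0,0,0],0],[[-0.036,-0.024,0],[0,0,0],0],[[-0.036,-0.024,0],[0,0,0],0],[[-0.036,-0.024,0],[0,0,0],0],[[-0.036,-0.024,0],[0,0,0],0],[[-0.036,-0.024,0],[0,0,0],0],[[-0.036,-0.024,0],[0,0,0],0]]' >/dev/null; python3 -m jog '[[[-0.02,0,0.035],[0,0,0],0],[[0,0,0.035],[0,0,0],0],[[0,0,0],[0,0,0],0],[[0,0,0],[0,0,0],0]]' >/dev/null; python3 st.py; python3 w.py w19
```

```text
t 25.98 pos [ 0.4554 -0.1343  0.1372] yaw_y 0.06 tilt 0.22 F [0.9 0.4 0.8] w 0.0851 j [ 0.35  0.76 -0.23  1.96  0.36  0.46 -0.15]
```

View pics/w19.png

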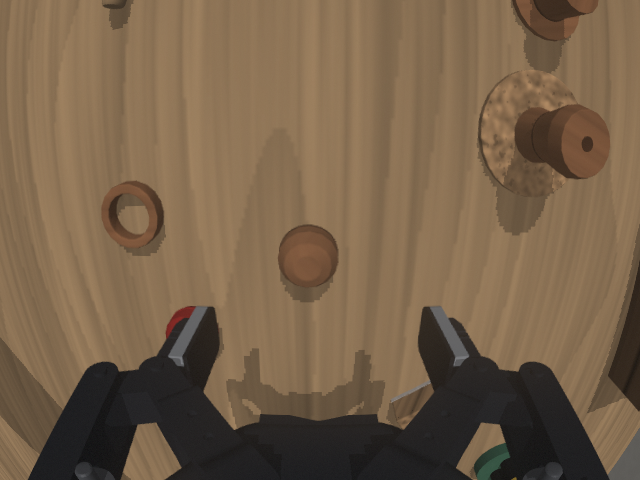

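```bash
python3 - <<'E'
from h import *; import pickle
from scipy.optimize import least_squares
w,s=pickle.load(open("w.pkl","rb"))
def box(c,d,zs):
    p=np.array([wr_proj(w,s,[c[0]+d/2*np.cos(t),c[1]+d/2*np.sin(t),z]) for z in zs for t in np.linspace(0,6.3,120)])
    return np.array([p[:,0].min(),p[:,0].max(),p[:,1].min(),p[:,1].max()])
r=least_squares(lambda c:box(c,.042,(.01,.026))-(278,339,225,287),(.45,-.15)); print(r.x.round(4),r.fun.round(1))
print("red",wr_ray(w,s,185,325,.02), "dot",wr_ray(w,s,587,144,.068))
E
python3 st.py
```

```text
[ 0.4486 -0.1489] [-0.   0.  -0.7  0.7]
red [ 0.3481543  -0.20906113] dot [ 0.62257179 -0.05588181]
t 26.03 pos [ 0.4562 -0.1342  0.1385] yaw_y 0.09 tilt 0.07 F [-0.6  0.5  0.8] w 0.0856 j [ 0.35  0.76 -0.23  1.96  0.36  0.46 -0.15]
```

```bash
python3 -m jog '[[[-0.0147,-0.0074,0],[0,0,0],0],[[0,0,0.025],[0,0,0],0],[[0,0,0.03],[0,0,0],0],[[0,0,0.03],[0,0,0],0],[[0,0,0.022],[0,0,0],0],[[0,0,0.004],[0,0,0],0],[[0,0,0],[0,0,0],0],[[0,0,0],[0,0,0],0]]' >/dev/null;python3 st.py
```

```text
t 26.7 pos [ 0.4495 -0.1497  0.0287] yaw_y 0.05 tilt 0.1 F [ 0.5 -0.3  0.9] w 0.0852 j [ 0.3   0.97 -0.09  2.02  0.45  0.16 -0.19]
```

```bash
python3 -m jog '[[[0.0005,-0.0008,0.0045],[0,0,0],0],[[0,0,0],[0,0,0],0],[[0,0,0],[0,0,0],0]]' >/dev/null;python3 st.py; python3 w.py w20;  python3 held.py 0.0242 .042,.01 .042,.026 .032,0
```

```text
t 26.95 pos [ 0.4482 -0.1494  0.0232] yaw_y 0.02 tilt 0.05 F [ 1.1 -0.   0.3] w 0.0853 j [ 0.3   0.98 -0.08  2.03  0.45  0.14 -0.19]
pics/held_26.95.png
```

View pics/held_26.95.png

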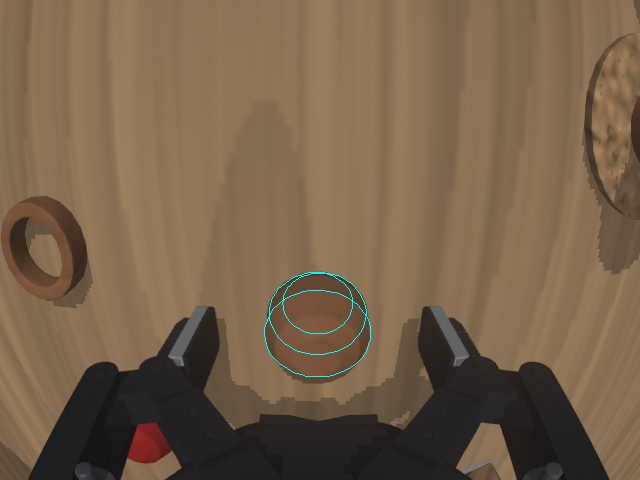

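Centred on the plain head; the red one is well behind the left finger. Gripping.

```bash
python3 -m jog '[[[0,0,0],[0,0,0],60],[[0,0,0],[0,0,0],100],[[0,0,0],[0,0,0],130],[[0,0,0],[0,0,0],160],[[0,0,0],[0,0,0],200],[[0,0,0],[0,0,0],220],[[0,0,0],[0,0,0],220],[[0,0,0],[0,0,0],220]]' 40 >/dev/null; python3 st.py
python3 -m jog '[[[0,0,-0.01],[0,0,0],220],[[0,0,-0.03],[0,0,0],220],[[0,0,-0.04],[0,0,0],220],[[0,0,-0.04],[0,0,0],220],[[0,0,-0.03],[0,0,0],220],[[0,0,0],[0,0,0],220],[[0,0,0],[0,0,0],220]]' >/dev/null; python3 st.py;  python3 w.py w21; python3 held.py 0.0237 .042,.01 .042,.026 .032,0
```

```text
t 27.67 pos [ 0.4479 -0.1493  0.0228] yaw_y 0.02 tilt 0.01 F [-1.6  0.6  9.3] w 0.04 j [ 0.3   0.98 -0.08  2.03  0.45  0.14 -0.2 ]
t 28.25 pos [ 0.4482 -0.1497  0.1743] yaw_y -0.01 tilt 0.17 F [-0.1 -0.4 -1.3] w 0.0401 j [ 0.42  0.69 -0.29  1.94  0.35  0.55 -0.11]
pics/held_28.25.png
```

View pics/held_28.25.png

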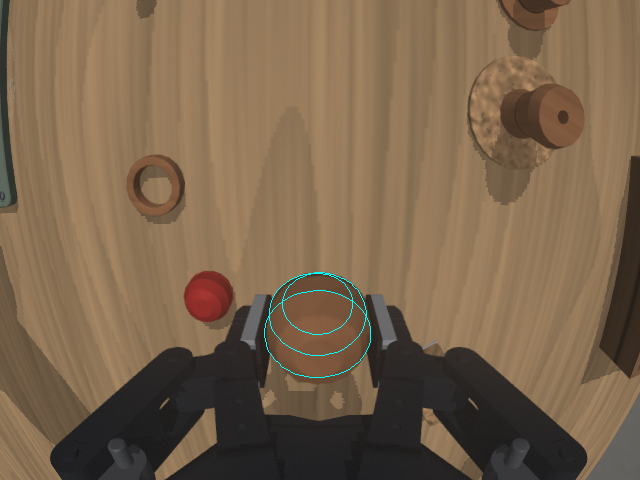

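```bash
python3 -m jog '[[[0.0157,0.0292,0],[0,0,0],220],[[0.0157,0.0292,0],[0,0,0],220],[[0.0157,0.0292,0],[0,0,0],220],[[0.0157,0.0292,0],[0,0,0],220],[[0.0157,0.0292,0],[0,0,0],220],[[0.0157,0.0292,0],[0,0,0],220],[[0,0,0],[0,0,0],220],[[0,0,0],[0,0,0],220]]' >/dev/null; python3 -m jog '[[[0,0,0],[0,0,0],220]]' >/dev/null; python3 st.py; python3 w.py w22
```

```text
t 29.05 pos [ 0.6221 -0.0553  0.1713] yaw_y 0.03 tilt 0.14 F [-0.4 -0.3 -0.3] w 0.0402 j [ 0.17  0.89 -0.29  1.38  0.28  0.92 -0.19]
```

View pics/w22.png

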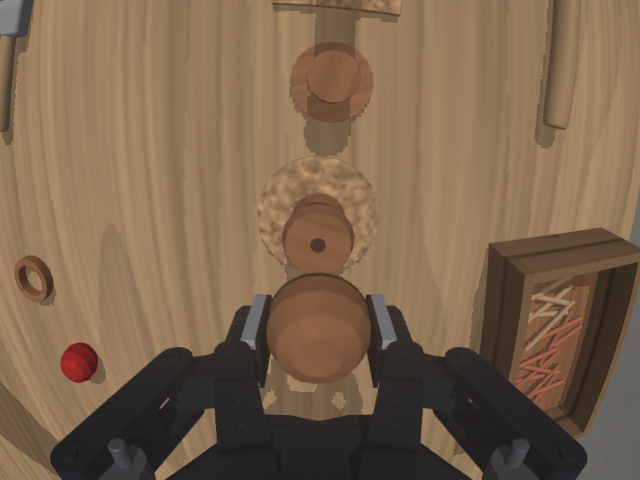

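```bash
python3 - <<'E'
from h import *; import pickle
w,s=pickle.load(open("w.pkl","rb")); print("dot",wr_ray(w,s,318,245,.068))
E
python3 -m jog '[[[0,0,0.025],[0,0,0],220],[[0,0,0.025],[0,0,0],220],[[0,0,0.018],[0,0,0],220],[[0,0,0.002],[0,0,0],220],[[0,0,0],[0,0,0],220],[[0,0,0],[0,0,0],220]]' >/dev/null;python3 st.py
```

```text
dot [ 0.62209398 -0.05582973]
t 29.6 pos [ 0.6232 -0.0554  0.1036] yaw_y -0.01 tilt 0.06 F [ 0.3 -0.5  0.7] w 0.0399 j [ 0.16  0.98 -0.27  1.43  0.32  0.78 -0.22]
```

```bash
python3 -m jog '[[[-0.0005,-0.0007,0.006],[0,0,0],220],[[0,0,0.004],[0,0,0],220],[[0,0,0.002],[0,0,0],220],[[0,0,0],[0,0,0],220],[[0,0,0],[0,0,0],220]]' >/dev/null;python3 st.py
```

```text
t 30.02 pos [ 0.6224 -0.0557  0.0909] yaw_y 0.01 tilt 0.02 F [-1.9 -0.8  5.5] w 0.0406 j [ 0.16  0.99 -0.26  1.44  0.32  0.75 -0.23]
```

```bash
python3 -m jog '[[[0,0,0],[0,0,0],150],[[0,0,0],[0,0,0],100],[[0,0,0],[0,0,0],60],[[0,0,0],[0,0,0],20],[[0,0,0],[0,0,0],0],[[0,0,0],[0,0,0],0]]' >/dev/null
python3 -m jog '[[[0,0,-0.02],[0,0,0],0],[[0,0,-0.04],[0,0,0],0],[[0,0,-0.04],[0,0,0],0],[[0,0,-0.03],[0,0,0],0],[[0,0,0],[0,0,0],0],[[0,0,0],[0,0,0],0]]' >/dev/null; python3 st.py; python3 w.py w23
python3 - <<'E'
from h import *; import pickle
w,s=pickle.load(open("w.pkl","rb")); im=w["img"]
c=np.array((.6222,-.0558))
for d,h in((.1,.006),(.05,.056),(.042,.078),(.042,.094)):
    p=[wr_proj(w,s,[c[0]+d/2*np.cos(t),c[1]+d/2*np.sin(t),h]) for t in np.linspace(0,6.3,60)]
    cv2.polylines(im,[np.int32(np.round(p))],True,(255,255,0),1)
cv2.imwrite("pics/w23o.png",im)
E
```

```text
t 31.02 pos [ 0.6228 -0.0556  0.2219] yaw_y 0.01 tilt 0.15 F [-0.3 -0.2 -0.8] w 0.0855 j [ 0.18  0.83 -0.31  1.32  0.26  1.03 -0.17]
```

View pics/w23o.png

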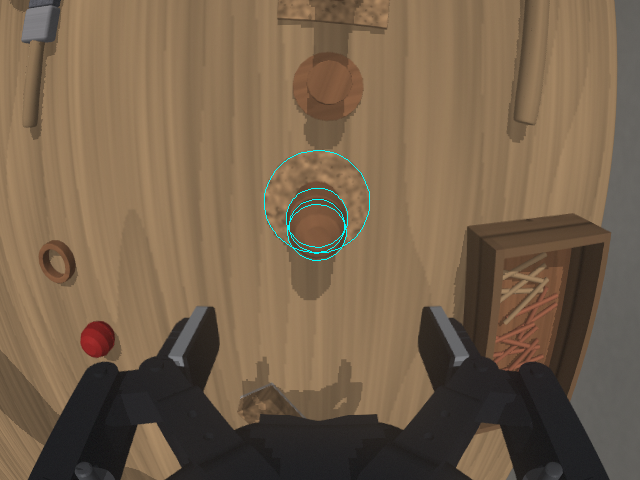

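All five parts are in place. I'll back away so the fixed cameras have a clear view, then check.

```bash
python3 -m jog '[[[-0.03,-0.03,-0.02],[0,0,0],0],[[-0.03,-0.03,0],[0,0,0],0],[[-0.03,-0.03,0],[0,0,0],0],[[-0.03,-0.03,0],[0,0,0],0],[[-0.03,-0.03,0],[0,0,0],0],[[-0.03,-0.03,0],[0,0,0],0],[[0,0,0],[0,0,0],0],[[0,0,0],[0,0,0],0]]' >/dev/null; python3 st.py
python3 - <<'E'
from h import *; import pickle
from station import manip
T,S=pickle.load(open("cams.pkl","rb"))
objs=[((.6405,.163),[(.058,.006),(.05,.028)]),((.622,-.056),[(.1,.006),(.044,.006),(.05,.056),(.042,.094)]),((.6315,.053),[(.064,.006),(.036,.048)])]
for n,c,(y,x) in(("top",T,(130,180)),("scene",S,(160,250))):
    im0=manip.grab_frame(n)["img"]; cv2.imwrite(f"pics/{n}_end.png",im0); k=4;im=cv2.resize(im0[y:y+150,x:x+200],None,fx=k,fy=k,interpolation=cv2.INTER_CUBIC)
    for ctr,cs in objs:
        for d,h in cs:
            p=np.array([proj(c,[ctr[0]+d/2*np.cos(t),ctr[1]+d/2*np.sin(t),h]) for t in np.linspace(0,6.3,60)])
            cv2.polylines(im,[np.int32(np.round((p-[x,y]+.5)*k))],True,(255,255,0),1)
    q=np.array([.082,.9966]);r=np.array([.9966,-.082])
    cv2.imwrite(f"pics/{n}_endo.png",im)
E
```

```text
t 31.73 pos [ 0.4468 -0.2312  0.2374] yaw_y -0.19 tilt 0.11 F [ 1.1  0.1 -0.3] w 0.0854 j [ 0.61  0.63 -0.35  1.75  0.29  0.81  0.12]
```

View pics/top_endo.png

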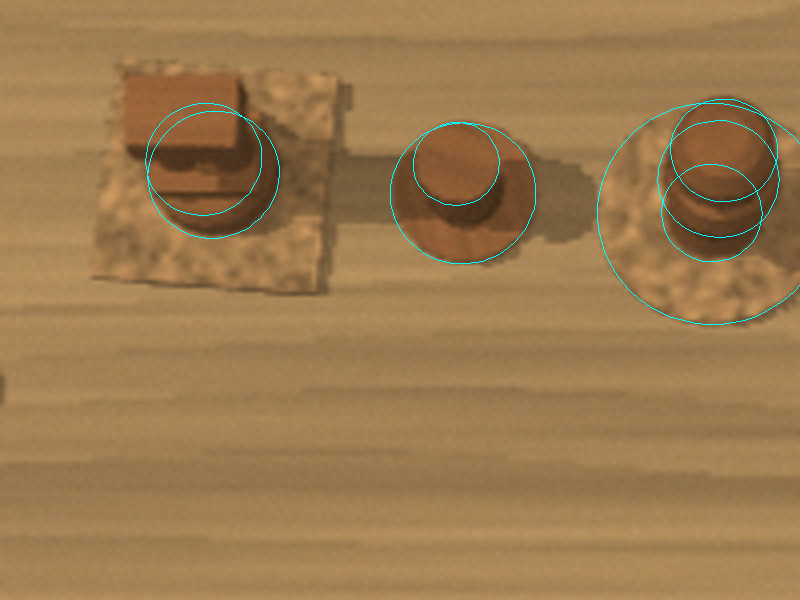

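View pics/scene_endo.png

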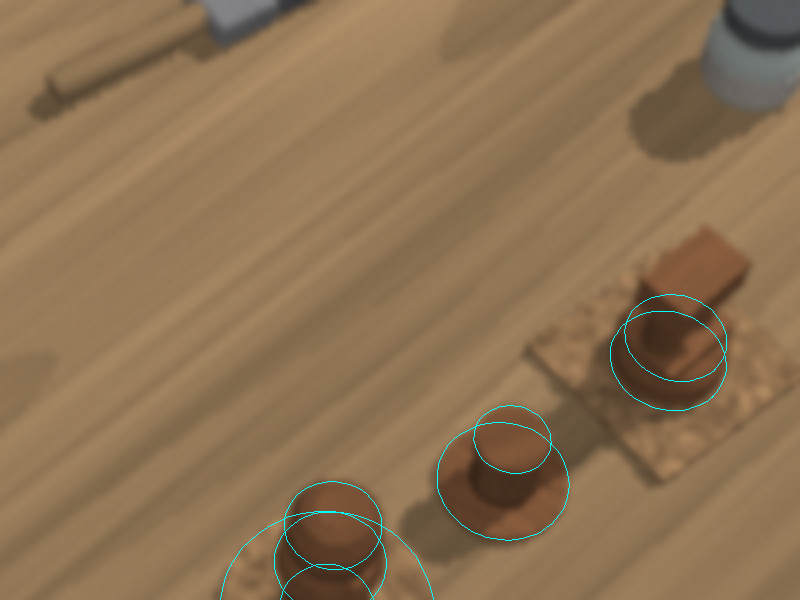

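View pics/top_end.png

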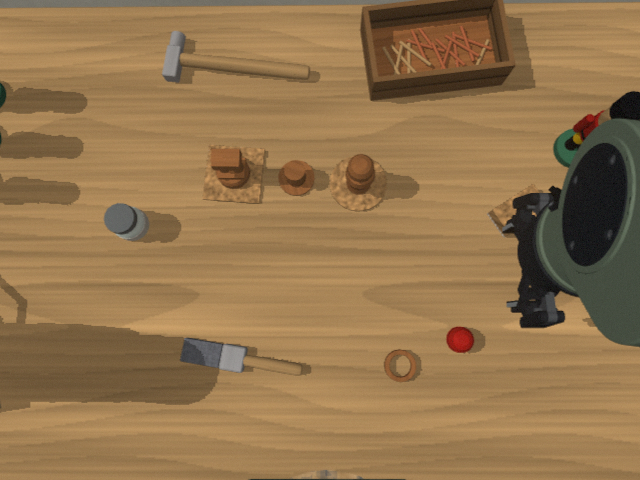

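The overlays agree in both fixed cameras, and the jar and block are where they started. Letting the arm settle, then handing in.

```bash
python3 -m jog '[[[0,0,0],[0,0,0],0],[[0,0,0],[0,0,0],0],[[0,0,0],[0,0,0],0],[[0,0,0],[0,0,0],0]]' >/dev/null; python3 st.py; python3 -c "
from station import manip; print(manip.sign_off())"
```

```text
t 32.17 pos [ 0.4487 -0.2291  0.2381] yaw_y 0.07 tilt 0.01 F [ 0.  -0.3 -0.1] w 0.0855 j [ 0.61  0.63 -0.35  1.75  0.29  0.81  0.12]
the job is handed in; nothing more can be done
None
```

I set out all five parts and handed the job in at about 32 s of the 128 s allowed; no verdict is reported.

- **Placing:** The plinth with the legs on it is on the square pad, and the trunk with the plain head on it is on the round pad. The hat stands brim down midway between the pads. The gripper is open and clear of everything.
- **Last checks:** Overlays in the wrist, top and scene pictures put the plinth and trunk within about 2 mm of their pad centres, and the hat within about 2 mm of the midpoint. The legs and head look centred on their parts and upright to within a few mm. Each part met its support at the expected height when I set it down.
- **Left alone:** The glue jar showed no movement. The sanding block was partly hidden by the arm in the last top view, but its visible corner was in the same place and nothing went near it.
- **Disagreements:** The first top and scene sightings of the trunk differed by about 5 mm. The wrist camera fell between them, and I used that. One joint came within 0.02 rad of its limit while I gripped the plinth. No other check failed or disagreed.

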